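# Gauge the clamp bars and sort out the unmilled ones

### The job

Zero the bench height gauge first: bring its foot down onto the bare plate, turn the dial's bezel until the zero mark lies under the pointer, and raise the foot again. Then check every bar in the pocket tray, in order from the pocket nearest the gauge: lay the bar flat on the plate with one end under the foot, lower the foot onto it to read its thickness, raise the foot, and return a 20 mm bar flat to its own pocket or put a 24 mm bar in the rework bin. Leave the foot raised to the top of its travel and the other things on the bench where they are.

Things in the scene. Friction and masses are not known exactly. Their poses are not given: they have to be found in the camera images.
- gauge: Bench height gauge, bolted down. Origin: on the bench directly below the foot. Grey base 100 mm wide, from 165 mm on the -y side of the origin to 145 mm on the +y side; its flat ground plate, top 30 mm above the bench, fills the -y side up to y = +17 mm. Column 36 mm in diameter at local y = +113 mm carries an arm over the foot. Bars are laid along local y, slid in low from the -y side.
- spindle (a joint): Height of the gauge's foot above the plate, in m: 0 = foot on the bare plate, 0.060 = fully raised; with the foot resting on a bar it reads the bar's thickness. The spindle is spring-balanced and stays where it is left; about 3 to 4 N moves it up or down.
- foot (a point): Centre of the underside of the foot, a steel disc 18 mm in diameter at the lower end of the vertical spindle. The arm above it is 30 mm wide, its underside 126 mm and its top 150 mm above the bench, and ends 12 mm past the spindle's axis on the gauge's -y side: keep the gripper, its wrist and camera clear of it and of the cap when laying a bar.
- cap (a point): Centre of the black lift cap on top of the spindle: upright cylinder 28 mm in diameter, 20 mm tall (10 mm above and below this point), 150 mm above the foot. Pinch it from above, fingers closing across the arm (along the gauge's x), to move the spindle. With the foot on the plate its underside is 20 mm above the arm's top.
- dial (a point): Centre of the dial, which lies face up on the arm; this point is at the top of the bezel's rim, 183 mm above the bench, 55 mm from the spindle's axis towards the column. The bezel is a knurled dark ring 64 mm in diameter, 18 mm tall, its underside 15 mm above the arm; it turns either way with 0.03 N m of friction, carries the white dial face with it and stays where it is left.
- bezel (a joint): Angle of the bezel in rad, growing anticlockwise seen from above; range -3.3 to 3.3.
- zero_mark (a point): The broad black zero bar on the dial face, 22 mm from the dial's centre; it turns with the bezel. Thin ticks follow clockwise every 30 degrees (5 mm of height each); two black tabs on the rim stand at 18 mm and 22 mm.
- pointer_tip (a point): A point on the black pointer, near its tip, 22 mm from the dial's centre. The pointer is driven by the spindle, not by the bezel: it turns clockwise (from above) as the foot rises, one full turn per 60 mm. Zeroed = with the foot on the bare plate, the zero bar lies under the pointer.
- tray: Black pocket tray 230 x 240 mm, 14 mm high, fixed; origin under its centre. Four pockets side by side, each 210 mm long (local x) and 38 mm wide, centres at local y = +90, +30, -30 and -90 mm, floor 6 mm above the bench, walls 8 mm above that floor. Within 49 mm of the middle (local x) the walls beside the bars are cut away down to the floor, for fingers.
- pocket_1 (a point): Centre of the floor of pocket 1 (nearest the gauge).
- pocket_2 (a point): Centre of the floor of pocket 2 (second from the gauge).
- pocket_3 (a point): Centre of the floor of pocket 3 (third from the gauge).
- pocket_4 (a point): Centre of the floor of pocket 4 (farthest from the gauge).
- bar_1a: Machined aluminium clamp bar 200 x 30 mm, two screw holes in its top, 0.23 to 0.45 kg; starts in pocket 1, where either bar_1a or bar_1b lies. Its thickness is 20 mm (finished) or 24 mm (last milling pass missed): the gauge shows which. Origin: centre of the underside; x along its length, z up.
- bar_1b: Machined aluminium clamp bar 200 x 30 mm, two screw holes in its top, 0.23 to 0.45 kg; starts in pocket 1, where either bar_1a or bar_1b lies. Its thickness is 20 mm (finished) or 24 mm (last milling pass missed): the gauge shows which. Origin: centre of the underside; x along its length, z up.
- bar_2: Machined aluminium clamp bar 200 x 30 mm, two screw holes in its top, 0.23 to 0.45 kg; starts in pocket 2, or is absent. Its thickness is 20 mm (finished) or 24 mm (last milling pass missed): the gauge shows which. Origin: centre of the underside; x along its length, z up.
- bar_3: Machined aluminium clamp bar 200 x 30 mm, two screw holes in its top, 0.23 to 0.45 kg; starts in pocket 3, or is absent. Its thickness is 20 mm (finished) or 24 mm (last milling pass missed): the gauge shows which. Origin: centre of the underside; x along its length, z up.
- bar_4: Machined aluminium clamp bar 200 x 30 mm, two screw holes in its top, 0.23 to 0.45 kg; starts in pocket 4, or is absent. Its thickness is 20 mm (finished) or 24 mm (last milling pass missed): the gauge shows which. Origin: centre of the underside; x along its length, z up.
- bin: Rework bin: open blue plastic box 130 x 240 mm, 45 mm high, walls and floor 4 mm, fixed; origin under its centre, long side along its y.
- tape: Bystander: roll of yellow tape, 90 mm across, 25 mm high. Leave alone.
- screwdriver: Bystander: screwdriver lying on the bench. Leave alone.
- oil: Bystander: oil bottle, 60 mm across, 160 mm tall. Leave alone.

How it is judged:
By the outcome, as a careful person would: the job done as asked, in the order asked, and still so for the second after the job is handed in, with the robot touching nothing.
Of bar_1a, bar_1b only 1 to 1 are there at a start; the rules pass over those that are not, and their reading is None.
Of bar_2, bar_3, bar_4 only 1 to 2 are there at a start; the rules pass over those that are not, and their reading is None.
At some moment in a run one of bar_1a, bar_1b, bar_2, bar_3, bar_4 may be knocked a few centimetres aside while the robot is not near it.
Once in a run the grip may slacken for a moment while it holds something.
It also fails if it takes over 210 s, if anything falls off the work surface, if the arm or the gripper's body presses on something with over 40 N, if the wrist force passes 120 N, or if a joint passes its speed limit or range.

### The arm

A 6-joint arm with a two-finger parallel gripper is mounted at the origin on the work surface. World frame = base frame: x ahead of the robot, y to its left, z up, the work surface at z = 0. Lengths are in m, angles in rad, forces in N, time in s.
With the tool pointing down it reaches from about 0.375 to 0.925 m from the base axis. Payload 5.7 kg.
Tool frame: the origin (TCP) lies at the very end of the fingers, on their centre line; the grasp point (between the pads) lies 19 mm behind it (ctrl.grip_depth is the x of the grasp point in the tool frame, in m); x points along the fingers, z is the direction in which the jaws open and shut, and the axes are right-handed (so a half turn about x gives the same grasp; the last joint's range is limited). The gripper opens to 88 mm and grips with 3 to 60 N. Pads are 20 mm wide; open, the fingers measure 115 mm over their backs; the gripper's body (75 mm by 178 mm) begins 61 mm behind the grasp point.
Start: joints at [-0.115, 0.359, 1.51, -0, 1.272, -0.115], TCP at [0.6, -0, 0.223] pointing down, gripper open.
Joint ranges: [-2.97, 2.97], [-1.01, 2.36], [0.21, 2.38], [-0.96, 4.11], [0.2, 2.71], [-2.98, 2.98]. Speed limits (rad/s): [2.39, 2.39, 3.14, 3.14, 3.14, 3.14].

### API

Orientations are given as a rotation vector (axis times angle).
In Python, from station import ctrl, eyes, order gives the robot as it stands. The module is installed in compiled form; this text tells all that it offers.
- The arm moves only by the tool jog_arm, never from a script. Its arguments are lists of equal length, an entry for each row: "linear": the shift along the world's x, y, z in cm, a list of three; "delta_rot": the turn, a rotation vector about the world's x, y, z in degrees, a list of three. A call has 1 to 8 rows; each row shifts and turns the pose as measured when the row begins; what a row does not reach is not made up. A row lasts 1/10 s, in which the tool goes at most 50 mm and 8.59 degrees, less where a joint would pass 70% of its speed; a pose out of reach is approached as far as the arm can. A call with a gripper value outside its range is refused whole. "claw" is the closure, from -1 (fully open) to 1 (shut), so that 0 is half open, set as the call begins (left out, the last holds). The fingers move at their own pace and stop on an object; the grip force is fixed at half the most. Time passes only in rows, so rows that do not move let the fingers close. It gives the time, the measured TCP pose, the force and the opening at its end, in the units of the state.
- ctrl.state(): the state, without advancing time (a new reading comes with each control period).
- eyes.capture(name): name is "scene" or "side" or "wrist"; returns a dict with "color" (420x560x3 uint8, red, green, blue), "z_map" (420x560 float32, m along the optical axis (not along the pixel's ray), 0 where there is no reading), "fx", "fy", "cx", "cy" (pixels), "k1" (the pictures are not rectified: a ray, as slopes to the right and down, at radius r is drawn at 1 + k1 r^2 times it, then the intrinsics apply), "pose" (4x4, takes a point from camera to world coordinates); the wrist camera has in their place "hand_eye" (4x4, takes a point from camera to tool coordinates, whose origin is the TCP and whose axes are the tool frame's). Camera axes: x right, y down, z forward; pixel columns grow to the right and rows downward; lengths in m; the calibration is good to about 2 mm. A picture is of the moment at which its call begins: read the wrist's pose just before it.
- order.sign_off(): hands the job in, once; it reports no verdict.
The state is a dict: "t": time; "q": joint angles; "joint_velocities": joint speeds; "joint_torque": joint torques, N m; "tool_pos": TCP position; "ee_rot": TCP orientation; "ft_force": force on the tool from outside, world axes, zero at the start; "ft_torque": the same for the moment, N m; "gripper_width": opening from 0.0 (shut) to 1.0 (fully open).
Only numpy, scipy, OpenCV 4.12 (cv2) and the standard library are available. Lean on these libraries where they do the work, as an engineer would, in place of code of your own. Each camera call takes 0.05 s, during which the arm holds its last target.

## Working session

There is one attempt and no reset: what is moved stays moved. The work goes in short steps, Python scripts to look and compute and a tool call to move; the robot and the scene stay as the last step left them, time stands still between calls to the robot, and variables do not carry over. Pictures are saved under pics/ and viewed, and the job is handed in when it is done.

Besides the shell and the picture viewer there is one more tool, called after "Call:" in YAML: its name, and indented under it one key for each argument. jog_arm: Moves the arm, as the interface text tells. Its arguments: {"type":"object","properties":{"linear":{"type":"array"},"delta_rot":{"type":"array"},"claw":{"type":"number"}},"required":["linear","delta_rot"]}

```bash
ls; mkdir -p pics; cat > h.py <<'E'
import numpy as np, cv2
from station import ctrl, eyes, order
from scipy.spatial.transform import Rotation as R
def cap(name,fn=None):
    s=ctrl.state()
    c=eyes.capture(name)
    if 'pose' in c: P=np.array(c['pose'])
    else:
        T=np.eye(4);T[:3,:3]=R.from_rotvec(s['ee_rot']).as_matrix();T[:3,3]=s['tool_pos']
        P=T@np.array(c['hand_eye'])
    c['P']=P
    if fn: cv2.imwrite('pics/'+fn+'.png',c['color'][:,:,::-1])
    return c
def rays(c,uv):
    uv=np.atleast_2d(np.array(uv,float))
    K=np.array([[c['fx'],0,c['cx']],[0,c['fy'],c['cy']],[0,0,1.]])
    d=np.stack([(uv[:,0]-c['cx'])/c['fx'],(uv[:,1]-c['cy'])/c['fy']],1)
    u=d.copy()
    for _ in range(20):
        r2=(u**2).sum(1,keepdims=True); u=d/(1+c['k1']*r2)
    return np.c_[u,np.ones(len(u))]
def at_z(c,uv,z):
    d=rays(c,uv)@c['P'][:3,:3].T; o=c['P'][:3,3]
    return o+d*((z-o[2])/d[:,2])[:,None]
def by_depth(c,uv):
    uv=np.atleast_2d(uv); 
    z=np.array([c['z_map'][int(round(v)),int(round(u))] for u,v in uv])
    return (rays(c,uv)*z[:,None])@c['P'][:3,:3].T+c['P'][:3,3]
def proj(c,p):
    p=np.atleast_2d(p); q=(p-c['P'][:3,3])@c['P'][:3,:3]
    u=q[:,:2]/q[:,2:]; u=u*(1+c['k1']*(u**2).sum(1,keepdims=True))
    return u*[c['fx'],c['fy']]+[c['cx'],c['cy']]
def cloud(c):
    H,W=c['z_map'].shape
    uu,vv=np.meshgrid(np.arange(W),np.arange(H))
    uv=np.c_[uu.ravel(),vv.ravel()]
    z=c['z_map'].ravel()
    p=(rays(c,uv)*z[:,None])@c['P'][:3,:3].T+c['P'][:3,3]
    p[z==0]=np.nan
    return p.reshape(H,W,3)
E
python3 - <<'E'
from h import *
s=ctrl.state();print(s, ctrl.grip_depth)
for n in ['scene','side','wrist']:
    c=cap(n,n+'0'); print(n,c['fx'],c['fy'],c['cx'],c['cy'],c['k1'],c['P'].round(3).tolist())
    if n=='wrist':print(c['hand_eye'])
E
```

```text
pics
{'t': 0.0, 'q': array([-1.15108195e-01,  3.59510011e-01,  1.51143005e+00,  8.02854513e-06,
        1.27249334e+00, -1.15101843e-01]), 'joint_velocities': array([-5.02890639e-04,  5.29152265e-04,  4.67867743e-04,  1.44823665e-03,
       -5.13555376e-05,  3.57022246e-04]), 'joint_torque': array([-2.01257943e-03, -5.15376234e+01, -2.70722097e+01,  6.73234044e-02,
        3.48843460e-02, -1.61260368e-04]), 'tool_pos': array([5.99309348e-01, 7.02141990e-05, 2.21807523e-01]), 'ee_rot': array([1.78919994e-04, 1.57262400e+00, 1.65220333e-04]), 'ft_force': array([ 0.20044527,  0.51109143, -0.3469668 ]), 'ft_torque': array([-0.07768386,  0.06438516, -0.01963634]), 'gripper_width': 0.9957174017756177} -0.0187
scene 427.9249586321186 427.9249586321186 276.65077252735875 212.45562399203828 -0.09186445149243268 [[-0.576, 0.536, -0.617, 1.296], [0.818, 0.369, -0.442, 0.547], [-0.009, -0.759, -0.651, 0.95], [0.0, 0.0, 0.0, 1.0]]
side 391.9270911632942 391.9270911632942 278.4411874324249 212.1718134062036 -0.05919021068517449 [[-0.96, -0.123, 0.252, 0.216], [-0.28, 0.485, -0.829, 1.011], [-0.021, -0.866, -0.499, 0.755], [0.0, 0.0, 0.0, 1.0]]
wrist 294.4479441527124 294.4479441527124 280.0466643929595 206.25064443221527 -0.04189741276645974 [[1.0, -0.001, -0.001, 0.6], [-0.001, -0.952, -0.305, 0.085], [-0.001, 0.305, -0.952, 0.384], [0.0, 0.0, 0.0, 1.0]]
[[-4.45098514e-04 -3.05069797e-01  9.52329891e-01 -1.62309063e-01]
 [-1.03006125e-03 -9.52329340e-01 -3.05070102e-01  8.52769834e-02]
 [ 9.99999370e-01 -1.11674436e-03  1.09639799e-04  4.27095376e-04]
 [ 0.00000000e+00  0.00000000e+00  0.00000000e+00  1.00000000e+00]]
```

View pics/scene0.png

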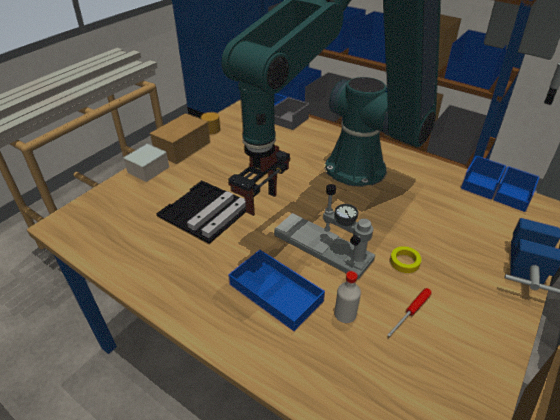

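View pics/side0.png

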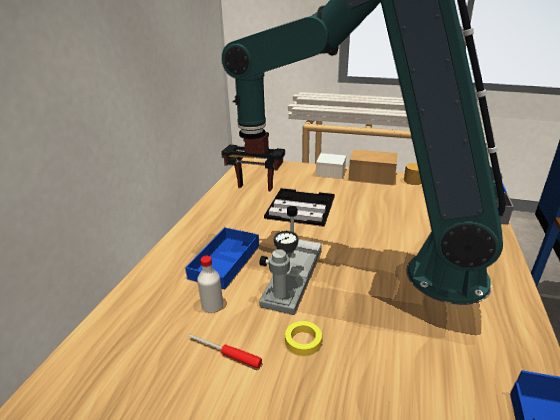

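View pics/wrist0.png

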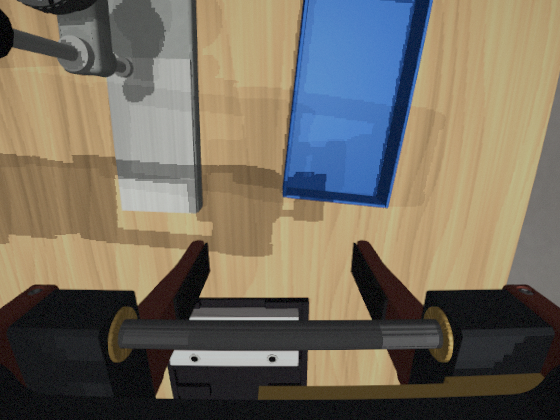

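The scene has the tray (~(205,212) px), gauge (~(330,235)), bin, and two bars in the tray. Next I'll measure the poses with a top-down map.

```bash
python3 - <<'E'
from h import *
# ortho map from clouds: x 0.2..0.9, y -0.4..0.6 ; 1.3mm px
res=0.00125
x0,x1,y0,y1=0.25,0.9,-0.45,0.5
W=int((y1-y0)/res);H=int((x1-x0)/res)
for n in ['scene','side']:
    c=cap(n)
    p=cloud(c)
    img=cv2.resize(c['color'],None,fx=4,fy=4,interpolation=cv2.INTER_LINEAR)
    pp=np.dstack([cv2.resize(p[:,:,i].astype(np.float32),None,fx=4,fy=4,interpolation=cv2.INTER_NEAREST) for i in range(3)])
    # simple forward map with nearest
    m=np.zeros((H,W,3),np.uint8);zb=np.full((H,W),-1.)
    q=p.reshape(-1,3);col=c['color'].reshape(-1,3)
    ok=np.isfinite(q).all(1)&(q[:,2]<0.25)
    q=q[ok];col=col[ok];o=np.argsort(q[:,2]);q=q[o];col=col[o]
    iy=((y1-q[:,1])/res).astype(int);ix=((x1-q[:,0])/res).astype(int)
    g=(iy>=1)&(iy<W-1)&(ix>=1)&(ix<H-1)
    for a in(-1,0,1):
        for b in(-1,0,1):
            m[ix[g]+a,iy[g]+b]=col[g]
    for k in range(10):
        xx=0.3+k*0.1
        r=int((x1-xx)/res)
        if 0<r<H: cv2.line(m,(0,r),(W,r),(255,0,255),1);cv2.putText(m,f'{xx:.1f}',(0,r),0,.4,(255,255,0))
        yy=-0.4+k*.1; r=int((y1-yy)/res)
        if 0<r<W: cv2.line(m,(r,0),(r,H),(255,0,255),1);cv2.putText(m,f'{yy:.1f}',(r,10),0,.4,(255,255,0))
    cv2.imwrite(f'pics/top_{n}.png',m[:,:,::-1])
    print(m.shape)
E
```

```text
(520, 760, 3)
(520, 760, 3)
```

View pics/top_scene.png

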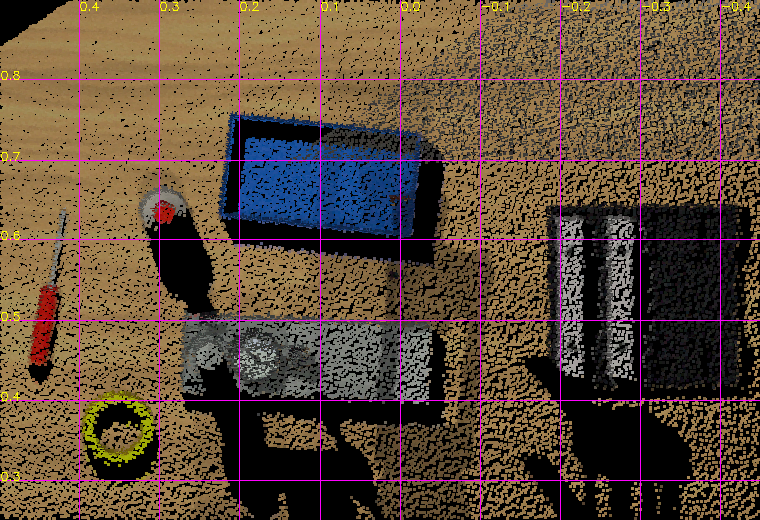

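View pics/top_side.png

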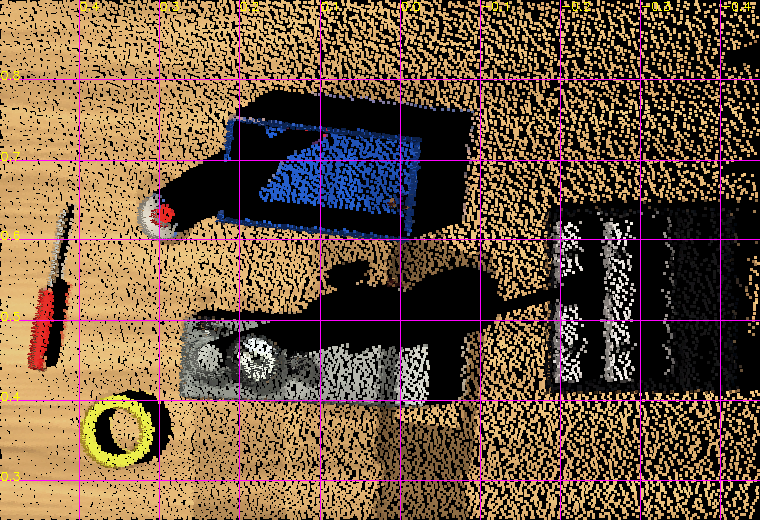

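Call:
jog_arm:
  linear:
    - [0,0,4.5]
    - [-1,1,4]
    - [-2.5,2.5,3]
    - [-2.5,2.5,3]
    - [-2.5,2.5,2]
    - [-2.5,2.5,1]
    - [-2,2,0]
    - [-2,2,0]
  delta_rot:
    - [0,0,0]
    - [0,0,0]
    - [0,0,0]
    - [0,0,0]
    - [0,0,0]
    - [0,0,0]
    - [0,0,0]
    - [0,0,0]

```text
t: 1.05
tool_pos: [0.4444, 0.1523, 0.4016]
ee_rot: [0.006, 1.574, -0.003]
ft_force: [-0.1, -0.7, 0.6]
gripper_width: 0.999
```

```bash
python3 - <<'E'
from h import *
c=cap('wrist','w1');s=ctrl.state();print(s['t'],s['tool_pos'],s['q'],c['P'])
E
```

```text
1.1 [0.44115454 0.15483323 0.40200624] [0.18495711 0.04189219 1.48650979 0.00567595 1.61700199 0.18918412] [[ 0.99997467 -0.00566473 -0.00430951  0.44572674]
 [-0.00670391 -0.95301047 -0.30286317  0.23722649]
 [-0.00239137  0.30288439 -0.95302431  0.56414476]
 [ 0.          0.          0.          1.        ]]
```

View pics/w1.png

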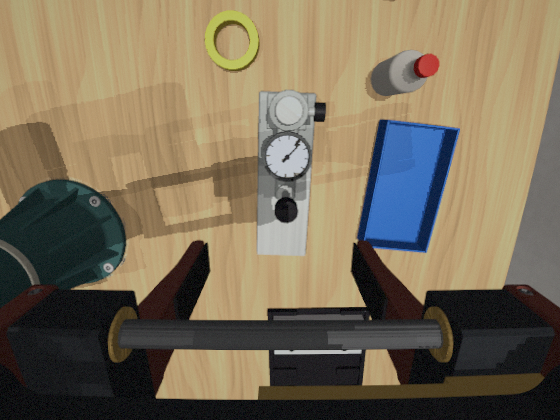

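The wrist view shows the cap at (286,209), dial at (288,156), column top (289,110), and base (258–313). I'll measure these next.

```bash
python3 - <<'E'
from h import *
c=cap('wrist');p=cloud(c)
im=c['color'][80:270,230:340];cv2.imwrite('pics/w1z.png',cv2.resize(im,None,fx=3,fy=3,interpolation=cv2.INTER_CUBIC)[:,:,::-1])
b=p[80:262,230:340]
z=b[...,2]
def st(m,n):
    q=b[m];print(n,m.sum(),q.mean(0).round(4),q.min(0).round(4),q.max(0).round(4))
st((z>0.235)&(z<.27),'cap')
st((z>0.175)&(z<.195),'dial')
st((z>0.195)&(z<.235),'195-235')
st((z>0.155)&(z<.175),'155-175')
st((z>0.135)&(z<.155),'arm')
pl=(z>0.015)&(z<.04)
st(pl,'plate')
q=b[pl]
for y in np.arange(-0.03,0.27,.03):
    k=np.abs(q[:,1]-y)<.01
    if k.sum()>5: print(round(y,2),q[k,0].min().round(4),q[k,0].max().round(4))
for uv in [(286,209),(288,156),(289,110),(319,112)]: print(uv,by_depth(c,uv))
E
```

```text
cap 444 [0.4513 0.1288 0.2417] [0.4383 0.1141 0.2351] [0.4652 0.1414 0.2442]
dial 1945 [0.4535 0.1821 0.1793] [0.4223 0.1295 0.1753] [0.4852 0.2148 0.1928]
195-235 53 [0.4504 0.1386 0.2295] [0.4382 0.1318 0.2233] [0.4635 0.1413 0.2347]
155-175 783 [0.4547 0.2175 0.1687] [0.4249 0.1192 0.1552] [0.4817 0.2587 0.1747]
arm 1146 [0.4645 0.2251 0.1501] [0.43   0.1173 0.1358] [0.5057 0.2672 0.1547]
plate 4501 [0.4447 0.0952 0.0291] [ 0.3962 -0.0379  0.0198] [0.5064 0.2743 0.0369]
-0.03 0.3962 0.4937
0.0 0.3969 0.4952
0.03 0.3976 0.4964
0.06 0.4008 0.4993
0.09 0.4012 0.5005
0.12 0.402 0.5016
0.15 0.4025 0.5004
0.18 0.4052 0.5021
0.21 0.406 0.5029
0.24 0.4066 0.5017
0.27 0.4091 0.5064
(286, 209) [[0.44760966 0.13461082 0.24288533]]
(288, 156) [[0.45113422 0.18647135 0.17857164]]
(289, 110) [[0.45244263 0.24405396 0.17030335]]
(319, 112) [[0.49360838 0.24160972 0.14799704]]
```

View pics/w1z.png

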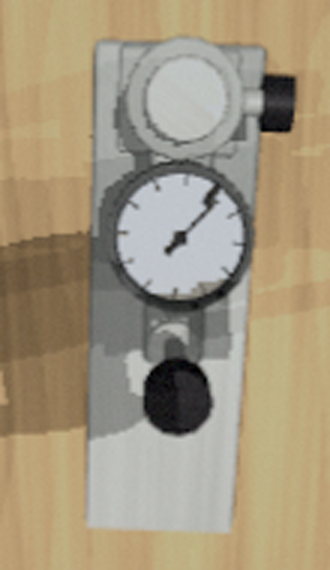

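Call:
jog_arm:
  linear:
    - [1.0,-2.7,0]
    - [0,0,-4]
    - [0,0,-4]
    - [0,0,-2]
    - [0,0,0]
  delta_rot:
    - [0,0,0]
    - [0,0,0]
    - [0,0,0]
    - [0,0,0]
    - [0,0,0]

```text
t: 1.65
tool_pos: [0.4551, 0.1243, 0.3]
ee_rot: [0.002, 1.568, 0.001]
ft_force: [0.0, 0.4, -0.0]
gripper_width: 1.002
```

```bash
python3 - <<'E'
from h import *
c=cap('wrist','w2');s=ctrl.state();print(s['t'],s['tool_pos'],s['ee_rot'])
im=c['color'][60:340,190:390];cv2.imwrite('pics/w2z.png',cv2.resize(im,None,fx=2,fy=2,interpolation=cv2.INTER_CUBIC)[:,:,::-1])
E
```

```text
1.7 [0.45589518 0.12436284 0.30135345] [2.04724460e-03 1.56674404e+00 1.55872982e-03]
```

View pics/w2z.png

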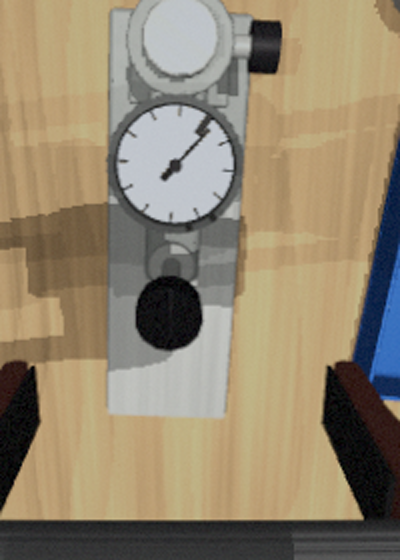

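Call:
jog_arm:
  linear:
    - [-0.45,0.4,0]
    - [0,0,-3]
    - [0,0,-3]
    - [0,0,-1.5]
    - [0,0,0]
  delta_rot:
    - [0,0,0]
    - [0,0,0]
    - [0,0,0]
    - [0,0,0]
    - [0,0,0]

```text
t: 2.2
tool_pos: [0.4573, 0.1297, 0.2322]
ee_rot: [0.004, 1.552, 0.003]
ft_force: [-0.2, 0.1, 0.2]
gripper_width: 1.0
```

Call:
jog_arm:
  linear:
    - [0,0,0]
    - [0,0,0]
    - [0,0,0]
    - [0,0,0]
  delta_rot:
    - [0,0,0]
    - [0,0,0]
    - [0,0,0]
    - [0,0,0]
  claw: 1

```text
t: 2.6
tool_pos: [0.4607, 0.1306, 0.2375]
ee_rot: [0.005, 1.544, 0.004]
ft_force: [0.2, -0.1, -0.0]
gripper_width: 0.677
```

```bash
python3 - <<'E'
from h import *
s=ctrl.state();print(s['t'],s['tool_pos'],s['ee_rot'],s['ft_force'],s['gripper_width']*88)
c=cap('side','s2');u=proj(c,[0.4515,0.128,0.15])[0].astype(int)
im=c['color'][u[1]-90:u[1]+60,u[0]-80:u[0]+80];cv2.imwrite('pics/s2z.png',cv2.resize(im,None,fx=4,fy=4,interpolation=cv2.INTER_CUBIC)[:,:,::-1])
E
```

```text
2.6 [0.46069627 0.13057151 0.23748078] [0.00451311 1.54374912 0.00416799] [ 0.16847665 -0.06012443 -0.02425908] 59.56704453544348
```

View pics/s2z.png

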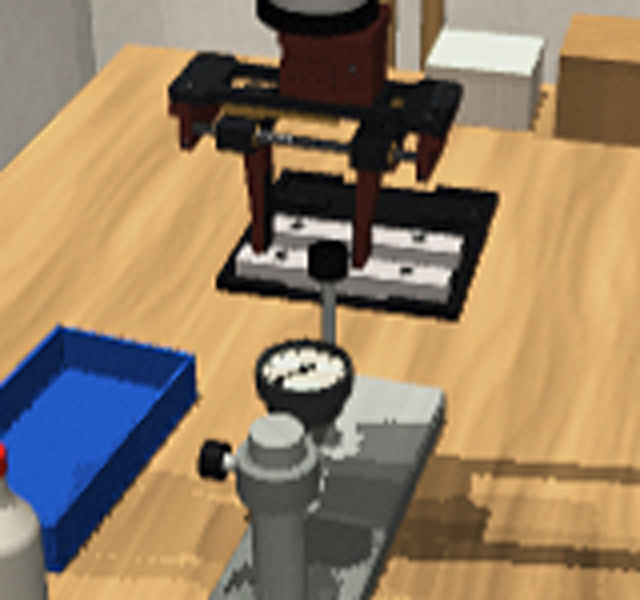

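Call:
jog_arm:
  linear:
    - [-1.0,-0.25,-1.2]
    - [-0.08,0,-0.1]
  delta_rot:
    - [0,1.5,0]
    - [0,0.1,0]
  claw: 0.2

```text
t: 2.85
tool_pos: [0.4495, 0.1279, 0.2243]
ee_rot: [0.005, 1.572, 0.004]
ft_force: [-0.6, -0.6, -0.4]
gripper_width: 0.445
```

Call:
jog_arm:
  linear:
    - [0,0,0]
    - [0,0,0]
  delta_rot:
    - [0,0,0]
    - [0,0,0]

```text
t: 3.05
tool_pos: [0.4487, 0.1277, 0.2234]
ee_rot: [0.005, 1.574, 0.004]
ft_force: [-0.3, 0.0, -0.6]
gripper_width: 0.398
```

```bash
python3 - <<'E'
from h import *
s=ctrl.state();print(s['t'],s['tool_pos'],s['ee_rot'],s['ft_force'],s['gripper_width']*88)
E
```

```text
3.05 [0.44868314 0.12768023 0.2234406 ] [0.00468672 1.57440238 0.00390743] [-0.32920001  0.02714947 -0.55741054] 34.99093840113487
```

Call:
jog_arm:
  linear:
    - [0.25,0,0.1]
    - [0,0,0]
  delta_rot:
    - [0,-0.2,0]
    - [0,0,0]

```text
t: 3.25
tool_pos: [0.4515, 0.1277, 0.2245]
ee_rot: [0.005, 1.571, 0.004]
ft_force: [-0.4, 0.6, -0.5]
gripper_width: 0.398
```

Call:
jog_arm:
  linear:
    - [0,0,0]
    - [0,0,0]
    - [0,0,0]
  delta_rot:
    - [0,0,0]
    - [0,0,0]
    - [0,0,0]
  claw: 1

```text
t: 3.55
tool_pos: [0.4503, 0.1277, 0.2243]
ee_rot: [0.005, 1.573, 0.004]
ft_force: [0.4, -0.4, 0.5]
gripper_width: 0.31
```

```bash
python3 - <<'E'
from h import *
s=ctrl.state();print(s['t'],s['tool_pos'],s['ee_rot'],s['ft_force'],s['gripper_width']*88)
E
```

```text
3.55 [0.45034204 0.12770481 0.22429371] [0.00466676 1.57287198 0.0038807 ] [ 0.38263752 -0.37794172  0.45975444] 27.245922209308947
```

Call:
jog_arm:
  linear:
    - [0,0,-0.5]
    - [0,0,-1]
    - [0,0,-1]
    - [0,0,-1]
    - [0,0,-1]
    - [0,0,-0.5]
  delta_rot:
    - [0,0,0]
    - [0,0,0]
    - [0,0,0]
    - [0,0,0]
    - [0,0,0]
    - [0,0,0]

```text
t: 4.15
tool_pos: [0.4506, 0.1278, 0.1714]
ee_rot: [0.005, 1.572, 0.004]
ft_force: [-11.8, -1.0, 43.5]
gripper_width: 0.309
```

Call:
jog_arm:
  linear:
    - [0,0,0]
    - [0,0,-0.2]
  delta_rot:
    - [0,0,0]
    - [0,0,0]

```text
t: 4.35
tool_pos: [0.4505, 0.1279, 0.1709]
ee_rot: [0.005, 1.572, 0.004]
ft_force: [-11.6, -1.0, 39.6]
gripper_width: 0.311
```

Call:
jog_arm:
  linear:
    - [0,0,0.15]
  delta_rot:
    - [0,0,0]

```text
t: 4.45
tool_pos: [0.4504, 0.1279, 0.1725]
ee_rot: [0.005, 1.572, 0.004]
ft_force: [-1.5, 0.0, -3.4]
gripper_width: 0.31
```

```bash
python3 - <<'E'
from h import *
s=ctrl.state();print(s['t'],s['tool_pos'],s['ft_force'],s['gripper_width']*88)
E
```

```text
4.45 [0.45038903 0.12786906 0.17245407] [-1.50872213  0.03551422 -3.36016394] 27.25727060952656
```

Call:
jog_arm:
  linear:
    - [0,0,-0.1]
  delta_rot:
    - [0,0,0]

```text
t: 4.55
tool_pos: [0.4504, 0.1279, 0.1715]
ee_rot: [0.005, 1.572, 0.004]
ft_force: [-4.1, -0.9, 14.7]
gripper_width: 0.31
```

Call:
jog_arm:
  linear:
    - [0,0,-0.05]
  delta_rot:
    - [0,0,0]

```text
t: 4.65
tool_pos: [0.4504, 0.1279, 0.1714]
ee_rot: [0.004, 1.572, 0.004]
ft_force: [-5.5, -0.4, 17.8]
gripper_width: 0.314
```

Call:
jog_arm:
  linear:
    - [0,0,0]
    - [0,0,0]
    - [0,0,2]
    - [0,0,3]
    - [0,0,3.5]
    - [0,0,3]
  delta_rot:
    - [0,0,0]
    - [0,0,0]
    - [0,0,0]
    - [0,0,0]
    - [0,0,0]
    - [0,0,0]
  claw: -1

```text
t: 5.25
tool_pos: [0.449, 0.1274, 0.2825]
ee_rot: [0.004, 1.58, 0.003]
ft_force: [0.3, -0.6, -0.1]
gripper_width: 0.814
```

```bash
cat > dial.py <<'E'
from h import *
import sys
C=np.array([0.4534,0.183,0.18])
def dial(fn,zz=0.18,C=C):
    c=cap('wrist',fn);s=ctrl.state();print(s['t'],s['tool_pos'],s['ee_rot'],s['gripper_width']*88,s['ft_force'])
    # rectify: world-plane patch, up=+y? image up=+y world, right=+x; 10 px/mm, 80mm
    S=8;N=80*S
    g=np.arange(N);X,Y=np.meshgrid(C[0]+(g-N/2)/S/1000,C[1]-(g-N/2)/S/1000)
    uv=proj(c,np.c_[X.ravel(),Y.ravel(),np.full(X.size,zz)]).astype(np.float32).reshape(N,N,2)
    m=cv2.remap(c['color'],uv,None,cv2.INTER_CUBIC)
    cv2.imwrite(f'pics/{fn}z.png',m[:,:,::-1][:600])
    return c,m
if __name__=='__main__': dial(sys.argv[1])
E
python3 dial.py d1
```

```text
5.3 [0.4517494  0.1278486  0.28718237] [0.00474825 1.57227201 0.00384609] 76.29289007700672 [2.52284346 0.74054929 2.97680596]
```

View pics/d1z.png

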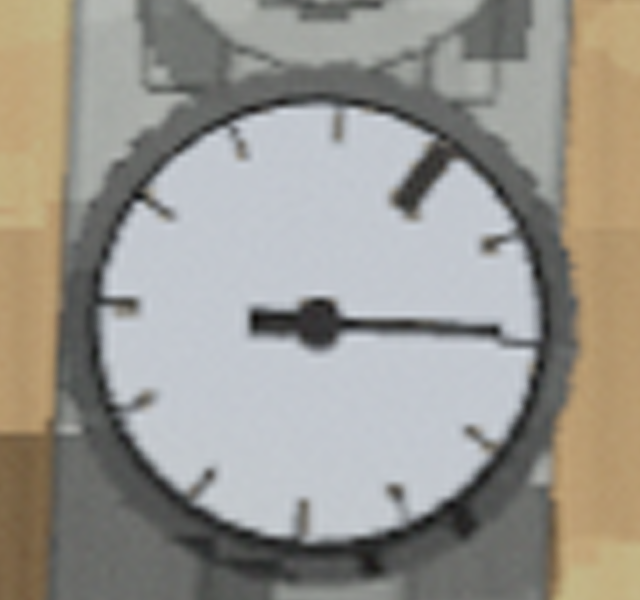

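View pics/d1.png

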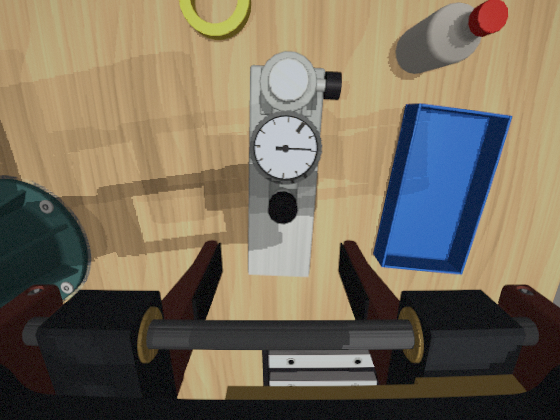

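Call:
jog_arm:
  linear:
    - [0,2,0]
    - [0,2,0]
    - [0.2,1.5,-1]
    - [0,0,-2]
    - [0,0,0]
  delta_rot:
    - [0,0,8]
    - [0,0,8]
    - [0,0,8]
    - [0,0,4]
    - [0,0,0]
  claw: -1

```text
t: 5.8
tool_pos: [0.4587, 0.1854, 0.2573]
ee_rot: [-0.391, 1.526, 0.401]
ft_force: [-0.2, -0.4, -0.5]
gripper_width: 1.001
```

```bash
cat > st.py <<'E'
from h import *
s=ctrl.state();M=R.from_rotvec(s['ee_rot']).as_matrix()
x=M[:,0]; z=M[:,2]  # fingers dir, jaw dir
print('t',round(s['t'],2),'tcp',s['tool_pos'].round(4),'xdir',x.round(3),'yaw(jaw)',np.degrees(np.arctan2(M[1,2],M[0,2])).round(2),'yaw(-y..)',np.degrees(np.arctan2(M[1,1],M[0,1])).round(2),'F',s['ft_force'].round(1),'w',round(s['gripper_width']*88,1),'q',s['q'].round(2))
c=R.from_matrix(M)
# correction to vertical
ax=np.cross(x,[0,0,-1]);print('tilt fix deg',np.degrees(ax).round(2))
E
python3 st.py
```

```text
t 5.8 tcp [0.4587 0.1854 0.2573] xdir [ 0.006  0.008 -1.   ] yaw(jaw) 28.97 yaw(-y..) 118.98 F [-0.2 -0.4 -0.5] w 88.1 q [ 0.24  0.17  1.69  0.01  1.28 -0.27]
tilt fix deg [-0.47  0.37  0.  ]
```

Call:
jog_arm:
  linear:
    - [-0.5,-0.25,-1]
    - [0,0,-3]
    - [0,0,-2]
    - [0,0,-1]
    - [0,0,0]
  delta_rot:
    - [-0.4,0.3,0]
    - [0,0,0]
    - [0,0,0]
    - [0,0,0]
    - [0,0,0]

```text
t: 6.3
tool_pos: [0.4544, 0.1817, 0.1851]
ee_rot: [-0.389, 1.532, 0.388]
ft_force: [-1.3, -0.0, 0.3]
gripper_width: 1.0
```

```bash
python3 st.py
```

```text
t 6.3 tcp [0.4544 0.1817 0.1851] xdir [ 0.003  0.    -1.   ] yaw(jaw) 28.39 yaw(-y..) 118.39 F [-1.3 -0.   0.3] w 88.0 q [ 0.24  0.24  1.79 -0.    1.11 -0.26]
tilt fix deg [-0.01  0.19  0.  ]
```

Call:
jog_arm:
  linear:
    - [-0.1,0.1,-1]
    - [0,0,-1]
    - [0,0,-0.4]
    - [0,0,0]
  delta_rot:
    - [0,0.1,0]
    - [0,0,0]
    - [0,0,0]
    - [0,0,0]

```text
t: 6.7
tool_pos: [0.4549, 0.1829, 0.161]
ee_rot: [-0.387, 1.531, 0.387]
ft_force: [0.7, -0.4, -0.0]
gripper_width: 0.999
```

```bash
python3 st.py
```

```text
t 6.7 tcp [0.4549 0.1829 0.161 ] xdir [ 0.005  0.001 -1.   ] yaw(jaw) 28.29 yaw(-y..) 118.28 F [ 0.7 -0.4 -0. ] w 87.9 q [ 0.24  0.27  1.82 -0.    1.05 -0.25]
tilt fix deg [-0.05  0.28  0.  ]
```

Call:
jog_arm:
  linear:
    - [-0.13,0,0]
    - [0,0,0]
    - [0,0,0]
    - [0,0,0]
  delta_rot:
    - [0,0.2,0]
    - [0,0,0]
    - [0,0,0]
    - [0,0,0]
  claw: 1

```text
t: 7.1
tool_pos: [0.4524, 0.1823, 0.1616]
ee_rot: [-0.387, 1.537, 0.387]
ft_force: [-2.7, -2.9, -0.1]
gripper_width: 0.72
```

```bash
python3 st.py
```

```text
t 7.1 tcp [0.4524 0.1823 0.1616] xdir [-0.001 -0.    -1.   ] yaw(jaw) 28.31 yaw(-y..) 118.31 F [-2.7 -2.9 -0.1] w 63.4 q [ 0.24  0.27  1.82 -0.    1.05 -0.25]
tilt fix deg [ 0.02 -0.05  0.  ]
```

Call:
jog_arm:
  linear:
    - [0,0,0]
    - [0,0,0]
    - [0,0,0]
    - [0,0,0]
    - [0,0,0]
    - [0,0,0]
    - [0,0,0]
  delta_rot:
    - [0,0,-5]
    - [0,0,-8]
    - [0,0,-8]
    - [0,0,-8]
    - [0,0,-8]
    - [0,0,-8]
    - [0,0,-3]

```text
t: 7.8
tool_pos: [0.453, 0.1823, 0.1616]
ee_rot: [0.296, 1.55, -0.296]
ft_force: [0.1, -0.4, -0.7]
gripper_width: 0.722
```

```bash
python3 st.py; python3 dial.py d2
```

```text
t 7.8 tcp [0.453  0.1823 0.1616] xdir [ 0.001 -0.    -1.   ] yaw(jaw) -21.62 yaw(-y..) 68.38 F [ 0.1 -0.4 -0.7] w 63.6 q [ 0.24  0.27  1.82 -0.    1.05  0.62]
tilt fix deg [0.   0.05 0.  ]
7.85 [0.45298712 0.18228792 0.16160421] [ 0.29671113  1.54955212 -0.29647106] 63.34594983068042 [-0.20451265  0.64407705 -0.90337866]
```

View pics/d2.png

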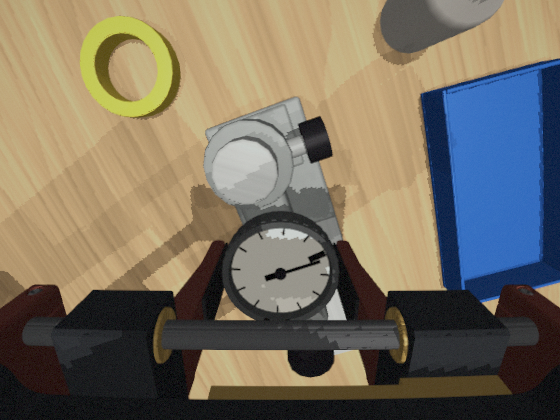

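View pics/d2z.png

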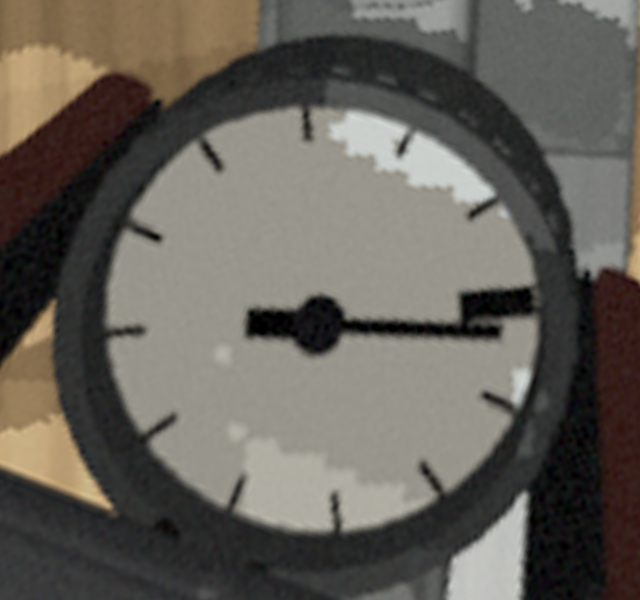

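Call:
jog_arm:
  linear:
    - [0,0,0]
    - [0,0,0]
    - [0,0,0]
  delta_rot:
    - [0,0,-5]
    - [0,0,-2]
    - [0,0,0]

```text
t: 8.15
tool_pos: [0.4531, 0.1822, 0.1616]
ee_rot: [0.393, 1.534, -0.393]
ft_force: [0.6, -1.0, -1.4]
gripper_width: 0.724
```

```bash
python3 st.py; python3 dial.py d3
```

```text
t 8.15 tcp [0.4531 0.1822 0.1616] xdir [ 0.001 -0.    -1.   ] yaw(jaw) -28.72 yaw(-y..) 61.28 F [ 0.6 -1.  -1.4] w 63.7 q [ 0.24  0.27  1.82 -0.    1.05  0.74]
tilt fix deg [0.   0.06 0.  ]
8.2 [0.4530495  0.18224835 0.16159   ] [ 0.39242761  1.5340117  -0.39207252] 63.44505232327089 [ 0.47767806 -0.36895531 -1.10406228]
```

View pics/d3z.png

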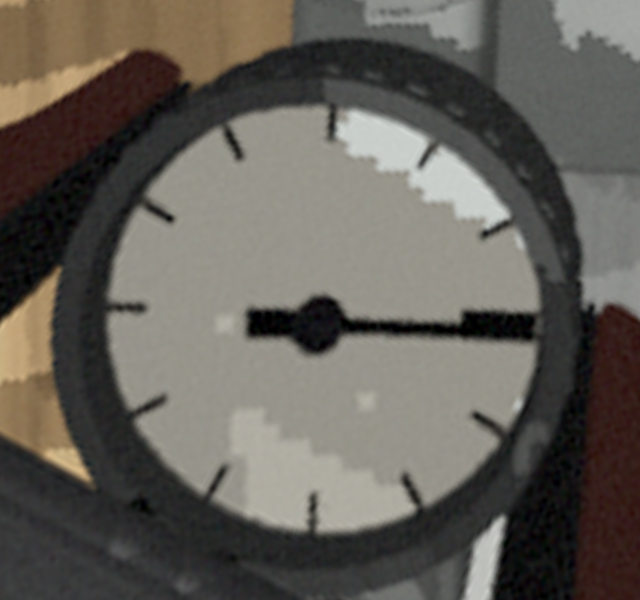

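Call:
jog_arm:
  linear:
    - [0,0,0]
    - [0,0,0]
    - [0,0,0]
    - [0,0,2]
    - [0,0,3]
    - [0,0,4]
    - [0,0,3]
  delta_rot:
    - [0,0,0]
    - [0,0,0]
    - [0,0,0]
    - [0,0,0]
    - [0,0,0]
    - [0,0,7]
    - [0,0,7]
  claw: -1

```text
t: 8.9
tool_pos: [0.4503, 0.1818, 0.2817]
ee_rot: [0.189, 1.568, -0.195]
ft_force: [0.5, -0.3, -0.3]
gripper_width: 1.001
```

```bash
python3 st.py; python3 dial.py d4
```

```text
t 8.9 tcp [0.4503 0.1818 0.2817] xdir [-0.006 -0.003 -1.   ] yaw(jaw) -14.0 yaw(-y..) 76.0 F [ 0.5 -0.3 -0.3] w 88.1 q [ 0.24  0.14  1.66 -0.    1.35  0.49]
tilt fix deg [ 0.17 -0.34  0.  ]
8.95 [0.4526548  0.18243651 0.28623747] [ 0.18576029  1.56163836 -0.18749627] 87.79395931043688 [0.93182161 0.78392902 2.01495408]
```

View pics/d4z.png

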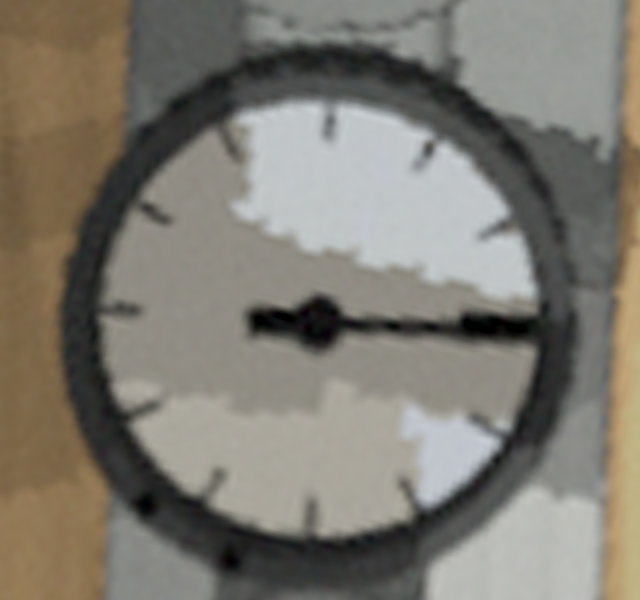

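Call:
jog_arm:
  linear:
    - [-0.1,-2.5,0]
    - [-0.1,-2.5,0]
    - [0,-0.4,-3]
    - [0,0,-3]
    - [0,0,-2]
    - [0,0,-1]
    - [0,0,0]
  delta_rot:
    - [0,0,7]
    - [0,0,7]
    - [0,0,0]
    - [0,0,0]
    - [0,0,0]
    - [0,0,0]
    - [0,0,0]
  claw: 0

```text
t: 9.65
tool_pos: [0.4548, 0.1274, 0.1988]
ee_rot: [-0.013, 1.554, 0.016]
ft_force: [0.2, 0.1, 0.6]
gripper_width: 0.503
```

```bash
python3 st.py
```

```text
t 9.65 tcp [0.4548 0.1274 0.1988] xdir [ 0.016  0.002 -1.   ] yaw(jaw) 1.03 yaw(-y..) 91.03 F [0.2 0.1 0.6] w 44.2 q [0.13 0.19 1.82 0.   1.11 0.11]
tilt fix deg [-0.12  0.93  0.  ]
```

Call:
jog_arm:
  linear:
    - [-0.45,0.05,-1]
    - [0,0,-1.2]
    - [0,0,-0.4]
    - [0,0,0]
  delta_rot:
    - [-0.1,0.9,0]
    - [0,0,0]
    - [0,0,0]
    - [0,0,0]

```text
t: 10.05
tool_pos: [0.4518, 0.1286, 0.1726]
ee_rot: [-0.014, 1.568, 0.015]
ft_force: [-0.2, -0.3, 0.4]
gripper_width: 0.499
```

```bash
python3 st.py
```

```text
t 10.05 tcp [0.4518 0.1286 0.1726] xdir [ 0.003  0.001 -1.   ] yaw(jaw) 1.06 yaw(-y..) 91.06 F [-0.2 -0.3  0.4] w 43.9 q [0.13 0.23 1.85 0.   1.06 0.11]
tilt fix deg [-0.05  0.17  0.  ]
```

Call:
jog_arm:
  linear:
    - [-0.1,-0.05,0]
    - [0,0,0]
    - [0,0,0]
    - [0,0,1]
    - [0,0,1.5]
    - [0,0,1.5]
    - [0,0,1]
    - [0,0,0]
  delta_rot:
    - [0,0,0]
    - [0,0,0]
    - [0,0,0]
    - [0,0,0]
    - [0,0,0]
    - [0,0,0]
    - [0,0,0]
    - [0,0,0]
  claw: 1

```text
t: 10.85
tool_pos: [0.4504, 0.1282, 0.2266]
ee_rot: [-0.014, 1.568, 0.015]
ft_force: [-1.5, -0.4, 2.8]
gripper_width: 0.305
```

```bash
python3 st.py
```

```text
t 10.85 tcp [0.4504 0.1282 0.2266] xdir [ 0.003  0.001 -1.   ] yaw(jaw) 1.07 yaw(-y..) 91.07 F [-1.5 -0.4  2.8] w 26.8 q [0.13 0.16 1.78 0.   1.2  0.11]
tilt fix deg [-0.06  0.17  0.  ]
```

Call:
jog_arm:
  linear:
    - [0,0,0.4]
    - [0,0,0.2]
  delta_rot:
    - [0,0,0]
    - [0,0,0]

```text
t: 11.05
tool_pos: [0.4504, 0.1282, 0.2327]
ee_rot: [-0.014, 1.567, 0.016]
ft_force: [1.0, -0.8, -4.1]
gripper_width: 0.307
```

Call:
jog_arm:
  linear:
    - [0,0,0.15]
    - [0,0,0.1]
  delta_rot:
    - [0,0,0]
    - [0,0,0]

```text
t: 11.25
tool_pos: [0.4503, 0.1282, 0.2334]
ee_rot: [-0.014, 1.568, 0.015]
ft_force: [5.1, 0.5, -15.2]
gripper_width: 0.309
```

Call:
jog_arm:
  linear:
    - [0,0,0]
    - [0,0,0]
    - [0,0,2]
    - [0,0,3]
    - [0,0,2]
    - [0,0,0]
  delta_rot:
    - [0,0,0]
    - [0,0,0]
    - [0,0,0]
    - [0,0,0]
    - [0,0,0]
    - [0,0,0]
  claw: -0.5

```text
t: 11.85
tool_pos: [0.4505, 0.128, 0.3075]
ee_rot: [-0.014, 1.568, 0.015]
ft_force: [-0.4, -0.5, 0.3]
gripper_width: 0.747
```

```bash
python3 st.py; python3 dial.py d5
```

```text
t 11.85 tcp [0.4505 0.128  0.3075] xdir [ 0.003  0.001 -1.   ] yaw(jaw) 1.06 yaw(-y..) 91.06 F [-0.4 -0.5  0.3] w 65.7 q [0.13 0.09 1.66 0.   1.39 0.11]
tilt fix deg [-0.04  0.17  0.  ]
11.9 [0.44985278 0.1278932  0.3062573 ] [-0.01420304  1.56935416  0.01494758] 65.83844366209149 [ 0.25410995 -0.58403962  0.06183951]
```

View pics/d5z.png

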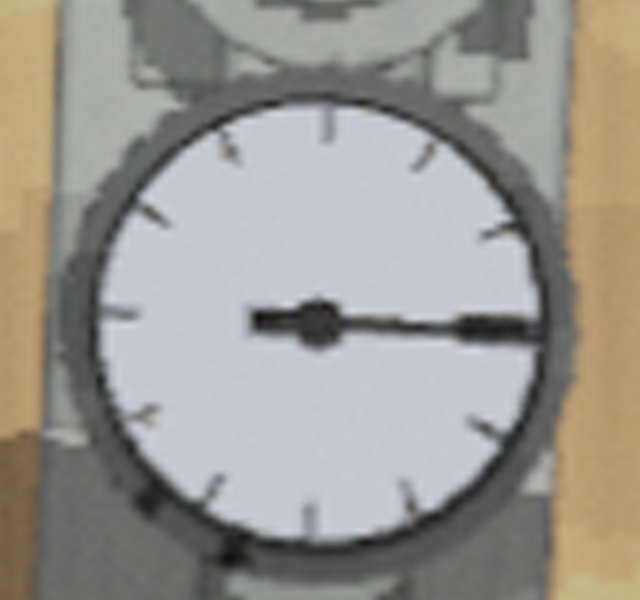

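Call:
jog_arm:
  linear:
    - [0,0,4]
    - [0.5,-3,0]
    - [1.5,-4,0]
    - [1.5,-4,0]
    - [1.5,-4,0]
    - [1.5,-4,0]
    - [1.5,-4,0]
    - [1.5,-4,0]
  delta_rot:
    - [0,0,0]
    - [0,0,-8.5]
    - [0,0,-8.5]
    - [0,0,-8.5]
    - [0,0,-8.5]
    - [0,0,-8.5]
    - [0,0,-8.5]
    - [0,0,-8.5]
  claw: -0.5

```text
t: 12.7
tool_pos: [0.5412, -0.1468, 0.3388]
ee_rot: [0.809, 1.425, -0.802]
ft_force: [-0.3, 0.2, -0.1]
gripper_width: 0.748
```

Call:
jog_arm:
  linear:
    - [0,-3,0]
    - [0,-2,0]
    - [0,0,0]
    - [0,0,0]
    - [0,0,0]
  delta_rot:
    - [0,0,-8.5]
    - [0,0,-8.5]
    - [0,0,-8.5]
    - [0,0,-5]
    - [0,0,0]

```text
t: 13.2
tool_pos: [0.5398, -0.2056, 0.3292]
ee_rot: [1.223, 1.221, -1.218]
ft_force: [-0.9, -0.1, -0.4]
gripper_width: 0.752
```

```bash
python3 st.py; python3 - <<'E'
from h import *
c=cap('wrist','t1');np.savez('t1.npz',**{k:v for k,v in c.items()})
E
```

```text
t 13.2 tcp [ 0.5398 -0.2056  0.3292] xdir [-0.009  0.014 -1.   ] yaw(jaw) -90.65 yaw(-y..) -0.65 F [-0.9 -0.1 -0.4] w 66.2 q [-0.49  0.26  1.39  0.01  1.5   1.09]
tilt fix deg [-0.78 -0.54 -0.  ]
```

View pics/t1.png

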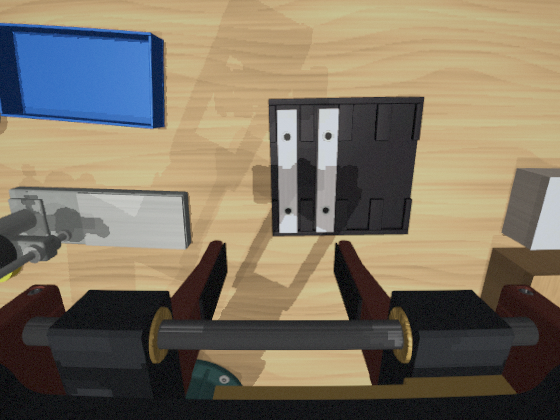

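```bash
cat > bars.py <<'E'
from h import *
def find(c,zlo=0.012,ztop=0.028,box=(0.35,0.75,-0.5,-0.1)):
    p=cloud(c);im=c['color'].astype(int)
    br=im.min(2);sat=im.max(2)-im.min(2)
    m=(p[...,2]>zlo)&(p[...,2]<.06)&(p[...,0]>box[0])&(p[...,0]<box[1])&(p[...,1]>box[2])&(p[...,1]<box[3])&(br>60)&(sat<40)
    m=cv2.morphologyEx(m.astype(np.uint8),cv2.MORPH_OPEN,np.ones((3,3)))
    n,l,s,_=cv2.connectedComponentsWithStats(m)
    out=[]
    for i in range(1,n):
        if s[i,4]<300: continue
        vv,uu=np.where(l==i)
        w=at_z(c,np.c_[uu,vv],ztop)
        r=cv2.minAreaRect((w[:,:2]*1000).astype(np.float32))
        cn=np.array(r[0])/1000; bx=cv2.boxPoints(r)/1000
        L=bx[1]-bx[0] if np.linalg.norm(bx[1]-bx[0])>np.linalg.norm(bx[2]-bx[1]) else bx[2]-bx[1]
        a=np.degrees(np.arctan2(L[1],L[0])); a=(a+90)%180-90
        out.append((cn,a,r[1]));print('bar c',cn.round(4),'ang',a.round(2),'size mm',np.round(r[1],1),'z med',np.median(p[l==i][:,2]).round(4),'n',s[i,4])
    return out
if __name__=='__main__':
    c=cap('wrist');find(c)
    for n in('scene',):
        print(n);find(cap(n))
E
python3 - <<'E'
from h import *
from bars import find
c=dict(np.load('t1.npz'));find(c)
# tray outline corners px
print(at_z(c,[(269,99),(423,97),(411,235),(273,236)],0.014).round(4))
print(at_z(c,[(278,110),(297,110),(297,233),(280,233),(319,109),(338,109),(334,233),(317,233)],0.028).round(4))
E
```

```text
bar c [ 0.5287 -0.2811] ang -0.09 size mm [ 49.2 205.3] z med 0.0299 n 2723
bar c [ 0.6053 -0.2413] ang 0.49 size mm [50.3 17. ] z med 0.0141 n 354
bar c [ 0.5256 -0.2121] ang 0.14 size mm [201.8  30.7] z med 0.0303 n 2316
[[ 0.6414 -0.1843  0.014 ]
 [ 0.6428 -0.42    0.014 ]
 [ 0.4131 -0.4298  0.014 ]
 [ 0.413  -0.1859  0.014 ]]
[[ 0.6251 -0.1982  0.028 ]
 [ 0.6248 -0.2267  0.028 ]
 [ 0.4246 -0.2277  0.028 ]
 [ 0.4248 -0.1987  0.028 ]
 [ 0.6259 -0.2596  0.028 ]
 [ 0.6257 -0.288   0.028 ]
 [ 0.4242 -0.2908  0.028 ]
 [ 0.4244 -0.2618  0.028 ]]
```

Call:
jog_arm:
  linear:
    - [-1.4,-0.7,-2]
    - [0,0,-4]
    - [0,0,-4.5]
    - [0,0,-4.5]
    - [0,0,-4.5]
    - [0,0,-2]
    - [0,0,0]
  delta_rot:
    - [-0.7,-0.5,0.6]
    - [0,0,0]
    - [0,0,0]
    - [0,0,0]
    - [0,0,0]
    - [0,0,0]
    - [0,0,0]
  claw: -0.1

```text
t: 13.95
tool_pos: [0.5241, -0.2095, 0.1065]
ee_rot: [1.191, 1.219, -1.189]
ft_force: [0.6, -0.7, 0.2]
gripper_width: 0.552
```

```bash
python3 st.py; python3 -c "
from h import *
c=cap('wrist','t2')"
```

```text
t 13.95 tcp [ 0.5241 -0.2095  0.1065] xdir [ 0.002 -0.    -1.   ] yaw(jaw) -88.53 yaw(-y..) 1.47 F [ 0.6 -0.7  0.2] w 48.6 q [-0.5   0.44  1.72  0.    0.99  1.04]
tilt fix deg [0.02 0.13 0.  ]
```

View pics/t2.png

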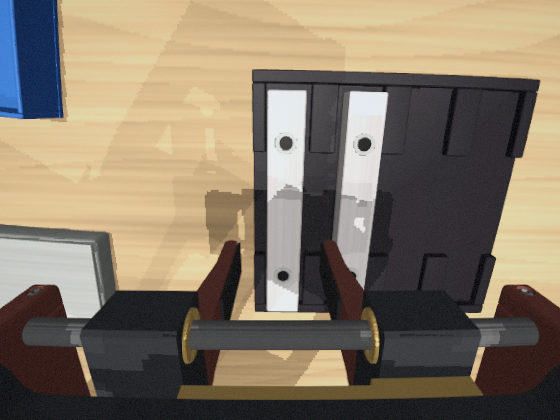

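Call:
jog_arm:
  linear:
    - [0.1,-0.3,-2]
    - [0,0,-3]
    - [0,0,-2.5]
    - [0,0,-1]
    - [0,0,-0.3]
    - [0,0,0]
  delta_rot:
    - [0,0,-1.5]
    - [0,0,0]
    - [0,0,0]
    - [0,0,0]
    - [0,0,0]
    - [0,0,0]

```text
t: 14.6
tool_pos: [0.534, -0.216, 0.0268]
ee_rot: [1.206, 1.192, -1.195]
ft_force: [0.3, -0.0, 0.1]
gripper_width: 0.554
```

```bash
python3 st.py
```

```text
t 14.6 tcp [ 0.534  -0.216   0.0268] xdir [ 0.019 -0.009 -1.   ] yaw(jaw) -89.63 yaw(-y..) 0.38 F [ 0.3 -0.   0.1] w 48.8 q [-0.5   0.56  1.76  0.    0.8   1.06]
tilt fix deg [0.53 1.07 0.  ]
```

Call:
jog_arm:
  linear:
    - [-0.9,0.3,-0.8]
    - [0,0,-0.5]
    - [0,0,-0.3]
    - [0,0,0]
  delta_rot:
    - [0.5,1.0,-0.3]
    - [0,0,0]
    - [0,0,0]
    - [0,0,0]

```text
t: 15.0
tool_pos: [0.5265, -0.2139, 0.0131]
ee_rot: [1.208, 1.204, -1.206]
ft_force: [-0.6, -0.6, -0.2]
gripper_width: 0.552
```

```bash
python3 st.py
```

```text
t 15.0 tcp [ 0.5265 -0.2139  0.0131] xdir [ 0.005 -0.003 -1.   ] yaw(jaw) -89.91 yaw(-y..) 0.09 F [-0.6 -0.6 -0.2] w 48.5 q [-0.51  0.58  1.78 -0.    0.79  1.06]
tilt fix deg [0.16 0.27 0.  ]
```

Call:
jog_arm:
  linear:
    - [-0.1,0.15,-0.4]
    - [0,0,0]
    - [0,0,0]
    - [0,0,0]
    - [0,0,0]
  delta_rot:
    - [0.1,0.2,0]
    - [0,0,0]
    - [0,0,0]
    - [0,0,0]
    - [0,0,0]
  claw: 1

```text
t: 15.5
tool_pos: [0.5258, -0.2125, 0.0091]
ee_rot: [1.207, 1.208, -1.207]
ft_force: [-0.6, 0.3, -0.5]
gripper_width: 0.341
```

```bash
python3 st.py
```

```text
t 15.5 tcp [ 0.5258 -0.2125  0.0091] xdir [ 0.002 -0.001 -1.   ] yaw(jaw) -89.89 yaw(-y..) 0.11 F [-0.6  0.3 -0.5] w 30.0 q [-0.51  0.58  1.78 -0.    0.78  1.06]
tilt fix deg [0.08 0.09 0.  ]
```

Call:
jog_arm:
  linear:
    - [0,0,1.5]
    - [0,0,3]
    - [0,0,3]
    - [-0.5,2,0.5]
    - [-1,3,0]
    - [-1,3,0]
    - [-1,3,0]
    - [-1,2,0]
  delta_rot:
    - [0,0,0]
    - [0,0,0]
    - [0,0,0]
    - [0,0,-6]
    - [0,0,-8]
    - [0,0,-8]
    - [0,0,-8]
    - [0,0,-8]

```text
t: 16.3
tool_pos: [0.4777, -0.0801, 0.0892]
ee_rot: [1.698, 0.801, -1.697]
ft_force: [-0.7, -0.4, -3.8]
gripper_width: 0.341
```

```bash
python3 st.py
```

```text
t 16.3 tcp [ 0.4777 -0.0801  0.0892] xdir [-0.     0.002 -1.   ] yaw(jaw) -129.57 yaw(-y..) -39.57 F [-0.7 -0.4 -3.8] w 30.0 q [-0.31  0.37  1.9   0.    0.87  1.95]
tilt fix deg [-0.12 -0.01 -0.  ]
```

Call:
jog_arm:
  linear:
    - [-0.3,0,0]
    - [-0.3,0,0]
    - [-0.3,0,0]
    - [-0.3,0,0]
    - [0,0,0]
    - [0,0,0]
    - [0,0,0]
  delta_rot:
    - [0,0,-6]
    - [0,0,-8]
    - [0,0,-8]
    - [0,0,-8]
    - [0,0,-8]
    - [0,0,-5]
    - [0,0,0]

```text
t: 17.0
tool_pos: [0.4571, -0.0739, 0.0866]
ee_rot: [2.168, 0.118, -2.182]
ft_force: [0.2, -0.4, -3.3]
gripper_width: 0.341
```

```bash
python3 st.py;  python3 -c "
from h import *
c=cap('scene','b1')
cv2.imwrite('pics/b1z.png',cv2.resize(c['color'][130:300,150:400],None,fx=3,fy=3,interpolation=cv2.INTER_CUBIC)[:,:,::-1])"
```

```text
t 17.0 tcp [ 0.4571 -0.0739  0.0866] xdir [-0.007  0.01  -1.   ] yaw(jaw) -174.33 yaw(-y..) -84.33 F [ 0.2 -0.4 -3.3] w 30.0 q [-0.32  0.35  1.94  0.01  0.85  2.72]
tilt fix deg [-0.55 -0.4  -0.  ]
```

View pics/b1z.png

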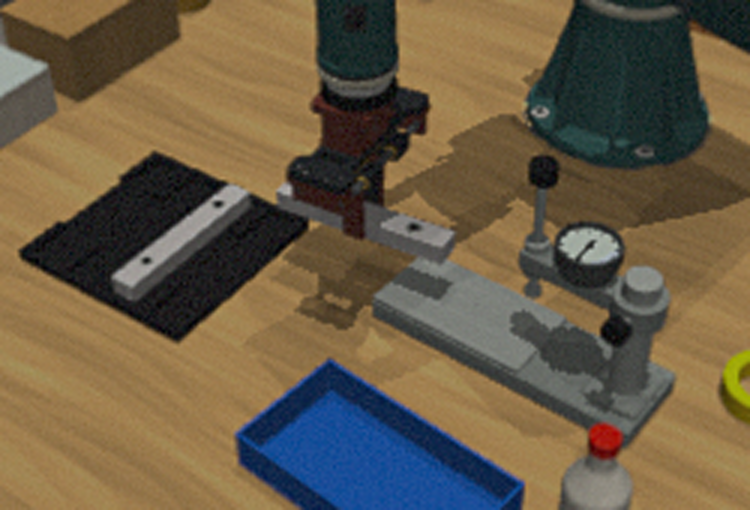

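Call:
jog_arm:
  linear:
    - [0.3,0,-1.5]
    - [0.2,0,-1.8]
    - [0,0.5,-0.8]
    - [0,2,0]
    - [0,2,0]
    - [0,1,0]
    - [0,0,0]
  delta_rot:
    - [-0.5,-0.4,1.8]
    - [0,0,0]
    - [0,0,0]
    - [0,0,0]
    - [0,0,0]
    - [0,0,0]
    - [0,0,0]

```text
t: 17.75
tool_pos: [0.462, -0.0169, 0.044]
ee_rot: [2.145, 0.158, -2.146]
ft_force: [0.2, 0.1, -3.7]
gripper_width: 0.339
```

```bash
python3 st.py
```

```text
t 17.75 tcp [ 0.462  -0.0169  0.044 ] xdir [-0.001  0.    -1.   ] yaw(jaw) -171.61 yaw(-y..) -81.61 F [ 0.2  0.1 -3.7] w 29.8 q [-0.19  0.42  1.99  0.    0.73  2.81]
tilt fix deg [-0.02 -0.04 -0.  ]
```

Call:
jog_arm:
  linear:
    - [0.1,1,0]
    - [0.1,2,0]
    - [0,1.5,0]
    - [0,0.6,0]
    - [0,0.2,0]
    - [0,0,0]
  delta_rot:
    - [0,0,0]
    - [0,0,0]
    - [0,0,0]
    - [0,0,0]
    - [0,0,0]
    - [0,0,0]

```text
t: 18.35
tool_pos: [0.4659, 0.0371, 0.045]
ee_rot: [2.147, 0.157, -2.142]
ft_force: [-0.2, -0.0, -3.6]
gripper_width: 0.34
```

```bash
python3 st.py
```

```text
t 18.35 tcp [0.4659 0.0371 0.045 ] xdir [ 0.002 -0.001 -1.   ] yaw(jaw) -171.56 yaw(-y..) -81.56 F [-0.2 -0.  -3.6] w 29.9 q [-0.07  0.43  1.98 -0.    0.73  2.93]
tilt fix deg [0.04 0.13 0.  ]
```

Call:
jog_arm:
  linear:
    - [-0.1,0.2,-0.6]
    - [0,0,-0.4]
    - [0,0,-0.1]
  delta_rot:
    - [0,0,0]
    - [0,0,0]
    - [0,0,0]

```text
t: 18.65
tool_pos: [0.4653, 0.038, 0.0333]
ee_rot: [2.148, 0.156, -2.142]
ft_force: [-0.2, 0.4, -3.6]
gripper_width: 0.338
```

```bash
python3 st.py
```

```text
t 18.65 tcp [0.4653 0.038  0.0333] xdir [ 0.003 -0.001 -1.   ] yaw(jaw) -171.62 yaw(-y..) -81.62 F [-0.2  0.4 -3.6] w 29.8 q [-0.07  0.45  1.99 -0.    0.7   2.93]
tilt fix deg [0.07 0.18 0.  ]
```

Call:
jog_arm:
  linear:
    - [0,0.1,-0.1]
  delta_rot:
    - [0,0.1,0]

```text
t: 18.75
tool_pos: [0.4653, 0.038, 0.033]
ee_rot: [2.145, 0.155, -2.143]
ft_force: [-6.9, -6.3, 35.3]
gripper_width: 0.343
```

Call:
jog_arm:
  linear:
    - [0,0,-0.1]
  delta_rot:
    - [0,0,0]

```text
t: 18.85
tool_pos: [0.4653, 0.0379, 0.0331]
ee_rot: [2.145, 0.154, -2.144]
ft_force: [-4.9, 5.5, 19.0]
gripper_width: 0.34
```

Call:
jog_arm:
  linear:
    - [0,0,0]
    - [0,0,0]
    - [0,0,2]
    - [0,0,4]
    - [0,0,4.5]
    - [0,0,4.5]
    - [0,0,4.5]
    - [0,0,4.5]
  delta_rot:
    - [0,0,0]
    - [0,0,0]
    - [0,0,0]
    - [0,0,0]
    - [0,0,2]
    - [0,0,2]
    - [0,0,3]
    - [0,0,3]
  claw: -0.1

```text
t: 19.65
tool_pos: [0.4604, 0.0367, 0.2765]
ee_rot: [2.035, 0.332, -2.056]
ft_force: [1.0, 0.3, -0.5]
gripper_width: 0.55
```

```bash
python3 st.py; python3 -c "
from h import *
c=cap('scene','b2')
cv2.imwrite('pics/b2z.png',cv2.resize(c['color'][150:300,150:400],None,fx=3,fy=3,interpolation=cv2.INTER_CUBIC)[:,:,::-1])"
```

```text
t 19.65 tcp [0.4604 0.0367 0.2765] xdir [-0.01  -0.003 -1.   ] yaw(jaw) -161.44 yaw(-y..) -71.44 F [ 1.   0.3 -0.5] w 48.4 q [-0.07  0.11  1.71 -0.    1.33  2.75]
tilt fix deg [ 0.2  -0.57  0.  ]
```

View pics/b2z.png

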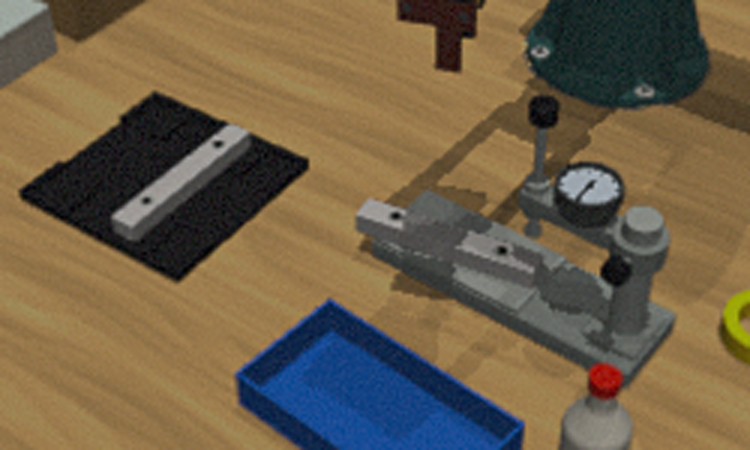

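Call:
jog_arm:
  linear:
    - [-0.1,1,2]
    - [-0.2,3,0]
    - [-0.3,3,0]
    - [-0.2,1.8,0]
    - [0,0,-1]
    - [0,0,-1]
    - [0,0,0]
  delta_rot:
    - [0,-0.5,0]
    - [0,0,0]
    - [0,0,0]
    - [0,0,0]
    - [0,0,0]
    - [0,0,0]
    - [0,0,0]

```text
t: 20.4
tool_pos: [0.46, 0.1251, 0.2869]
ee_rot: [2.066, 0.324, -2.02]
ft_force: [0.1, 1.2, -0.4]
gripper_width: 0.549
```

```bash
python3 st.py
```

```text
t 20.4 tcp [0.46   0.1251 0.2869] xdir [ 0.023 -0.005 -1.   ] yaw(jaw) -161.47 yaw(-y..) -71.48 F [ 0.1  1.2 -0.4] w 48.3 q [ 0.13  0.11  1.69 -0.01  1.32  2.95]
tilt fix deg [0.31 1.34 0.  ]
```

Call:
jog_arm:
  linear:
    - [-0.9,0.3,-0.5]
    - [0,0,-1.5]
    - [0,0,-1.5]
    - [0,0,-1]
    - [0,0,-0.5]
    - [0,0,0]
  delta_rot:
    - [0.3,1.3,0]
    - [0,0,0]
    - [0,0,0]
    - [0,0,0]
    - [0,0,0]
    - [0,0,0]

```text
t: 21.0
tool_pos: [0.4484, 0.1247, 0.2328]
ee_rot: [2.042, 0.329, -2.059]
ft_force: [-0.1, 0.6, 0.2]
gripper_width: 0.552
```

```bash
python3 st.py
```

```text
t 21.0 tcp [0.4484 0.1247 0.2328] xdir [-0.008 -0.    -1.   ] yaw(jaw) -161.81 yaw(-y..) -71.81 F [-0.1  0.6  0.2] w 48.6 q [0.12 0.16 1.77 0.   1.22 2.95]
tilt fix deg [ 0.02 -0.46  0.  ]
```

Call:
jog_arm:
  linear:
    - [0.25,0.3,-0.1]
    - [0,0,0]
    - [0,0,0]
    - [0,0,0]
  delta_rot:
    - [0,-0.4,0]
    - [0,0,0]
    - [0,0,0]
    - [0,0,0]
  claw: 1

```text
t: 21.4
tool_pos: [0.4501, 0.1272, 0.2323]
ee_rot: [2.046, 0.327, -2.052]
ft_force: [1.5, -0.6, -2.2]
gripper_width: 0.309
```

```bash
python3 st.py
```

```text
t 21.4 tcp [0.4501 0.1272 0.2323] xdir [-0.003 -0.002 -1.   ] yaw(jaw) -161.81 yaw(-y..) -71.81 F [ 1.5 -0.6 -2.2] w 27.2 q [ 0.13  0.16  1.77 -0.    1.22  2.95]
tilt fix deg [ 0.09 -0.15  0.  ]
```

Call:
jog_arm:
  linear:
    - [0,0,-0.7]
    - [0,0,-1]
    - [0,0,-0.8]
    - [0,0,-0.3]
    - [0,0,0]
  delta_rot:
    - [0,0,0]
    - [0,0,0]
    - [0,0,0]
    - [0,0,0]
    - [0,0,0]

```text
t: 21.9
tool_pos: [0.4502, 0.1272, 0.2028]
ee_rot: [2.047, 0.327, -2.051]
ft_force: [-1.9, -0.6, 3.1]
gripper_width: 0.308
```

Call:
jog_arm:
  linear:
    - [0,0,-0.2]
    - [0,0,-0.2]
    - [0,0,0]
  delta_rot:
    - [0,0,0]
    - [0,0,0]
    - [0,0,0]

```text
t: 22.2
tool_pos: [0.4502, 0.1272, 0.1984]
ee_rot: [2.047, 0.327, -2.051]
ft_force: [-0.8, -1.0, 0.1]
gripper_width: 0.308
```

Call:
jog_arm:
  linear:
    - [0,0,-0.15]
    - [0,0,-0.1]
  delta_rot:
    - [0,0,0]
    - [0,0,0]

```text
t: 22.4
tool_pos: [0.4502, 0.1272, 0.1963]
ee_rot: [2.047, 0.327, -2.051]
ft_force: [-5.2, -1.6, 14.3]
gripper_width: 0.312
```

Call:
jog_arm:
  linear:
    - [0,0,-0.1]
  delta_rot:
    - [0,0,0]

```text
t: 22.5
tool_pos: [0.4502, 0.1272, 0.1963]
ee_rot: [2.047, 0.327, -2.051]
ft_force: [-6.7, -2.4, 18.3]
gripper_width: 0.312
```

```bash
python3 -c "
from h import *
o=[]
for n in ('scene','side'):
    c=cap(n)
    S=6;N=70*S;g=np.arange(N)
    X,Y=np.meshgrid(.4534+(g-N/2)/S/1000,.183-(g-N/2)/S/1000)
    uv=proj(c,np.c_[X.ravel(),Y.ravel(),np.full(X.size,.180)]).astype(np.float32).reshape(N,N,2)
    o.append(cv2.remap(c['color'],uv[:,:N//1],None,cv2.INTER_CUBIC)[:, :390])
cv2.imwrite('pics/r1.png',np.hstack(o)[:,:,::-1])
"
```

```text
(no output)
```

View pics/r1.png

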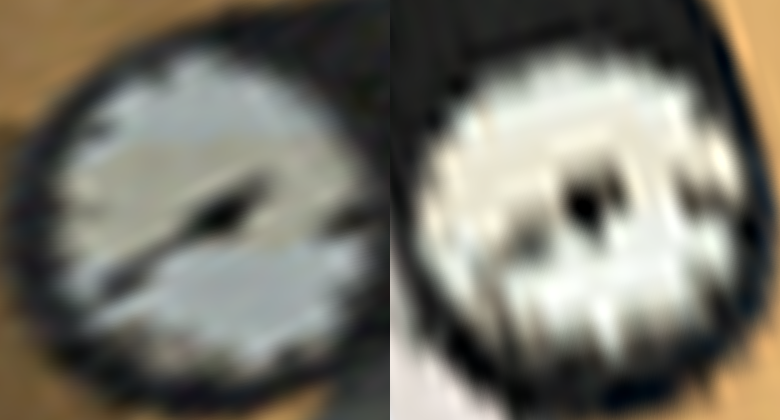

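Call:
jog_arm:
  linear:
    - [0,0,0.5]
    - [0,0,1]
    - [0,0,1]
    - [0,0,0.5]
    - [0,0,0.2]
    - [0,0,0]
  delta_rot:
    - [0,0,0]
    - [0,0,0]
    - [0,0,0]
    - [0,0,0]
    - [0,0,0]
    - [0,0,0]

```text
t: 23.2
tool_pos: [0.4502, 0.1272, 0.2301]
ee_rot: [2.047, 0.327, -2.051]
ft_force: [0.2, -0.5, -3.2]
gripper_width: 0.31
```

Call:
jog_arm:
  linear:
    - [0,0,0.25]
    - [0,0,0.15]
  delta_rot:
    - [0,0,0]
    - [0,0,0]

```text
t: 23.4
tool_pos: [0.4501, 0.1272, 0.2329]
ee_rot: [2.047, 0.327, -2.051]
ft_force: [5.5, 1.3, -22.1]
gripper_width: 0.308
```

Call:
jog_arm:
  linear:
    - [0,0,0]
    - [0,0,0]
    - [0,0,2]
    - [0,0,3]
    - [0,-1,2]
    - [0.3,-3,0]
    - [0.5,-4,0]
    - [0.3,-2,0]
  delta_rot:
    - [0,0,0]
    - [0,0,0]
    - [0,0,0]
    - [0,0,0]
    - [0,0,0]
    - [0,0,-3]
    - [0,0,-4]
    - [0,0,-2]
  claw: -0.1

```text
t: 24.2
tool_pos: [0.4633, 0.0276, 0.311]
ee_rot: [2.144, 0.173, -2.131]
ft_force: [0.2, 0.5, -0.7]
gripper_width: 0.548
```

Call:
jog_arm:
  linear:
    - [0,0,0]
    - [0,0,0]
  delta_rot:
    - [0,0,0]
    - [0,0,0]

```text
t: 24.4
tool_pos: [0.4643, 0.0257, 0.3126]
ee_rot: [2.149, 0.168, -2.13]
ft_force: [-0.4, 0.3, 0.3]
gripper_width: 0.55
```

```bash
python3 st.py; python3 -c "
from h import *
c=cap('wrist','b3')
from bars import find
find(c,0.045,0.054,(0.3,.6,-.15,.2))"
```

```text
t 24.4 tcp [0.4643 0.0257 0.3126] xdir [ 0.009  0.    -1.   ] yaw(jaw) -170.99 yaw(-y..) -80.99 F [-0.4  0.3  0.3] w 48.4 q [-0.09  0.08  1.66  0.    1.4   2.89]
tilt fix deg [-0.01  0.51  0.  ]
bar c [0.4653 0.0388] ang -81.46 size mm [ 29.9 198.8] z med 0.0545 n 2686
```

View pics/b3.png

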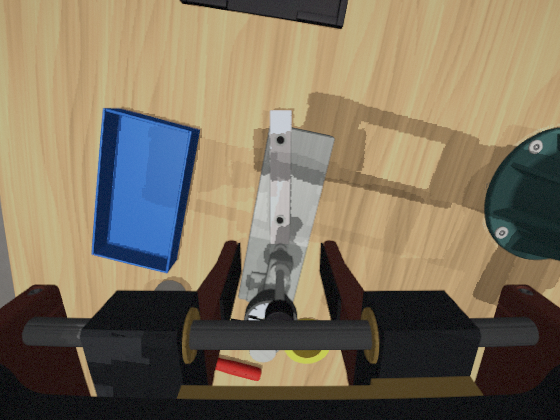

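Call:
jog_arm:
  linear:
    - [0,0.6,-2]
    - [0.1,0.6,-4]
    - [0,0,-4.5]
    - [0,0,-4.5]
    - [0,0,-4.5]
    - [0,0,-3]
    - [0,0,-1]
    - [0,0,0]
  delta_rot:
    - [0,0.5,-0.4]
    - [0,0,0]
    - [0,0,0]
    - [0,0,0]
    - [0,0,0]
    - [0,0,0]
    - [0,0,0]
    - [0,0,0]

```text
t: 25.25
tool_pos: [0.4663, 0.0478, 0.0734]
ee_rot: [2.147, 0.179, -2.125]
ft_force: [-0.1, -0.3, 0.6]
gripper_width: 0.551
```

```bash
python3 st.py
```

```text
t 25.25 tcp [0.4663 0.0478 0.0734] xdir [ 0.01   0.003 -1.   ] yaw(jaw) -170.54 yaw(-y..) -80.54 F [-0.1 -0.3  0.6] w 48.5 q [-0.05  0.37  1.96  0.    0.8   2.93]
tilt fix deg [-0.15  0.56  0.  ]
```

Call:
jog_arm:
  linear:
    - [-0.1,-0.8,-1.5]
    - [0,0,-1.5]
    - [0,0,-0.7]
    - [0,0,0]
  delta_rot:
    - [0,0.5,-0.8]
    - [0,0,0]
    - [0,0,0]
    - [0,0,0]

```text
t: 25.65
tool_pos: [0.4676, 0.0427, 0.0379]
ee_rot: [2.147, 0.17, -2.136]
ft_force: [-0.4, -0.8, 0.8]
gripper_width: 0.552
```

```bash
python3 st.py
```

```text
t 25.65 tcp [0.4676 0.0427 0.0379] xdir [ 0.005  0.003 -1.   ] yaw(jaw) -171.07 yaw(-y..) -81.06 F [-0.4 -0.8  0.8] w 48.6 q [-0.06  0.44  1.98  0.01  0.72  2.92]
tilt fix deg [-0.18  0.29  0.  ]
```

Call:
jog_arm:
  linear:
    - [-0.25,-0.4,-0.3]
    - [0,0,-0.1]
    - [0,0,0]
    - [0,0,0]
    - [0,0,0]
  delta_rot:
    - [-0.1,0.3,-0.3]
    - [0,0,0]
    - [0,0,0]
    - [0,0,0]
    - [0,0,0]
  claw: 1

```text
t: 26.15
tool_pos: [0.4671, 0.0389, 0.0364]
ee_rot: [2.148, 0.163, -2.138]
ft_force: [-0.8, -0.2, 0.2]
gripper_width: 0.137
```

```bash
python3 st.py; python3 - <<'E'
from h import *
from bars import *
c=cap('scene')
p=cloud(c)
# bin rim
im=c['color'].astype(int)
m=(im[...,2]>im[...,0]*1.8)&(p[...,2]>0.035)&(p[...,2]<.055)&(p[...,0]>.5)&(p[...,0]<.85)&(p[...,1]<.35)&(p[...,1]>-.15)
q=p[m][:,:2]
r=cv2.minAreaRect((q*1000).astype(np.float32));print(m.sum(),r)
E
```

```text
t 26.15 tcp [0.4671 0.0389 0.0364] xdir [ 0.004  0.001 -1.   ] yaw(jaw) -171.32 yaw(-y..) -81.32 F [-0.8 -0.2  0.2] w 12.1 q [-0.07  0.44  1.98  0.    0.71  2.92]
tilt fix deg [-0.06  0.25  0.  ]
684 ((681.5663452148438, 99.61385345458984), (243.0692901611328, 133.5569305419922), 83.50223541259766)
```

```bash
python3 -c "
from h import *
c=cap('scene','b4')
cv2.imwrite('pics/b4z.png',cv2.resize(c['color'][130:300,150:400],None,fx=3,fy=3,interpolation=cv2.INTER_CUBIC)[:,:,::-1])"
```

```text
(no output)
```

View pics/b4z.png

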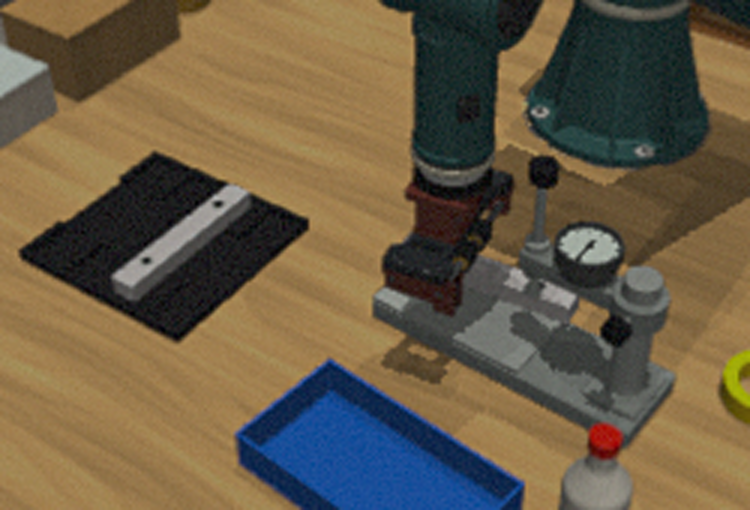

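Call:
jog_arm:
  linear:
    - [0,-0.3,1.5]
    - [0,-0.5,4]
    - [0,-0.5,4.5]
    - [0,-0.5,4.5]
    - [0,0,4.5]
    - [0,0,4.5]
    - [0,0,3]
    - [0,0,0]
  delta_rot:
    - [0,0,0]
    - [0,0,0]
    - [0,0,0]
    - [0,0,0]
    - [0,0,0]
    - [0,0,0]
    - [0,0,0]
    - [0,0,0]

```text
t: 27.05
tool_pos: [0.4623, 0.0204, 0.3116]
ee_rot: [2.144, 0.163, -2.143]
ft_force: [1.3, 0.0, -1.6]
gripper_width: 0.004
```

```bash
python3 st.py; python3 -c "
from h import *
c=cap('wrist','b5')
from bars import find
find(c,0.045,0.054,(0.25,.65,-.15,.3))"
```

```text
t 27.05 tcp [0.4623 0.0204 0.3116] xdir [ 0.001  0.001 -1.   ] yaw(jaw) -171.34 yaw(-y..) -81.34 F [ 1.3  0.  -1.6] w 0.4 q [-0.11  0.08  1.66  0.    1.4   2.88]
tilt fix deg [-0.06  0.03  0.  ]
bar c [0.4085 0.0516] ang -84.28 size mm [ 30.9 200.5] z med 0.0545 n 2550
```

View pics/b5.png

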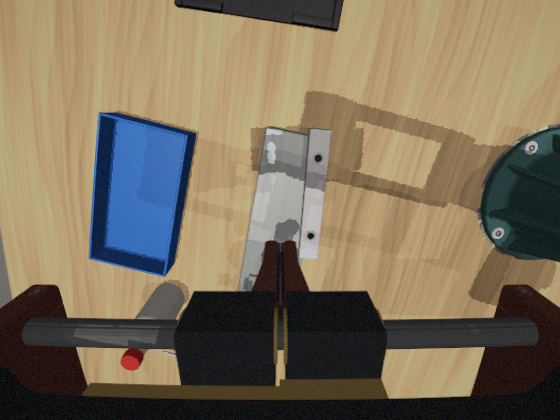

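Call:
jog_arm:
  linear:
    - [-2.5,1.5,0]
    - [-2.3,1.4,-2]
    - [0,0,-4]
    - [0,0,-4.5]
    - [0,0,-4.5]
    - [0,0,-4]
    - [0,0,-2]
    - [0,0,0]
  delta_rot:
    - [0,0,0]
    - [0,0,0]
    - [0,0,0]
    - [0,0,0]
    - [0,0,0]
    - [0,0,0]
    - [0,0,0]
    - [0,0,0]
  claw: -0.1

```text
t: 27.9
tool_pos: [0.4001, 0.0511, 0.0838]
ee_rot: [2.127, 0.166, -2.162]
ft_force: [0.2, -0.8, -0.2]
gripper_width: 0.549
```

```bash
python3 st.py; python3 -c "
from h import *
c=cap('wrist','b6')
from bars import find
find(c,0.045,0.054,(0.25,.65,-.15,.3))"
```

```text
t 27.9 tcp [0.4001 0.0511 0.0838] xdir [-0.016  0.002 -1.   ] yaw(jaw) -171.36 yaw(-y..) -81.36 F [ 0.2 -0.8 -0.2] w 48.3 q [-0.05  0.29  2.06  0.    0.8   2.94]
tilt fix deg [-0.13 -0.93 -0.  ]
bar c [0.4088 0.038 ] ang -84.77 size mm [ 29.9 173.2] z med 0.0544 n 9937
```

View pics/b6.png

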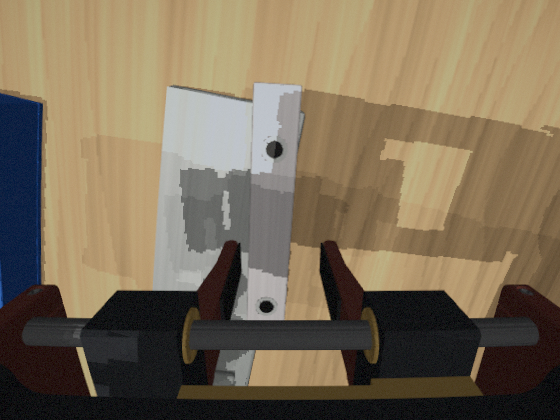

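Call:
jog_arm:
  linear:
    - [0.8,0,-1.5]
    - [0,0,-1.8]
    - [0,0,-0.9]
    - [0,0,0]
  delta_rot:
    - [-0.1,-0.9,-1.2]
    - [0,0,0]
    - [0,0,0]
    - [0,0,0]

```text
t: 28.35
tool_pos: [0.4101, 0.0511, 0.0437]
ee_rot: [2.159, 0.14, -2.151]
ft_force: [0.5, 0.3, 0.0]
gripper_width: 0.55
```

```bash
python3 st.py
```

```text
t 28.35 tcp [0.4101 0.0511 0.0437] xdir [ 0.004  0.001 -1.   ] yaw(jaw) -172.6 yaw(-y..) -82.6 F [0.5 0.3 0. ] w 48.4 q [-0.04  0.38  2.1   0.    0.67  2.97]
tilt fix deg [-0.03  0.21  0.  ]
```

Call:
jog_arm:
  linear:
    - [-0.2,0,-0.6]
    - [0,0,-0.3]
    - [0,0,0]
    - [0,0,0]
    - [0,0,0]
    - [0,0,0]
  delta_rot:
    - [0,0.2,0]
    - [0,0,0]
    - [0,0,0]
    - [0,0,0]
    - [0,0,0]
    - [0,0,0]
  claw: 1

```text
t: 28.95
tool_pos: [0.4087, 0.0511, 0.0361]
ee_rot: [2.157, 0.14, -2.152]
ft_force: [0.2, -0.1, -3.3]
gripper_width: 0.342
```

```bash
python3 st.py
```

```text
t 28.95 tcp [0.4087 0.0511 0.0361] xdir [ 0.002  0.    -1.   ] yaw(jaw) -172.59 yaw(-y..) -82.59 F [ 0.2 -0.1 -3.3] w 30.1 q [-0.04  0.39  2.1   0.    0.64  2.97]
tilt fix deg [-0.02  0.13  0.  ]
```

Call:
jog_arm:
  linear:
    - [0,0,0.8]
    - [0,-1.5,0.3]
    - [0,-3,0]
    - [0,-4,0]
    - [1,-4,1]
    - [2.5,-3,2.5]
    - [3,-1,3]
    - [3,0,2]
  delta_rot:
    - [0,0,0]
    - [0,0,0]
    - [0,0,0]
    - [0,0,0]
    - [0,0,0]
    - [0,0,8]
    - [0,0,8]
    - [0,0,8]

```text
t: 29.75
tool_pos: [0.4973, -0.1183, 0.1364]
ee_rot: [1.895, 0.554, -1.913]
ft_force: [1.3, -0.3, -3.4]
gripper_width: 0.337
```

```bash
python3 st.py
```

```text
t 29.75 tcp [ 0.4973 -0.1183  0.1364] xdir [-0.01   0.001 -1.   ] yaw(jaw) -147.76 yaw(-y..) -57.76 F [ 1.3 -0.3 -3.4] w 29.6 q [-0.37  0.34  1.79 -0.    1.02  2.21]
tilt fix deg [-0.05 -0.57 -0.  ]
```

Call:
jog_arm:
  linear:
    - [1,0,0]
    - [1.5,0,0]
    - [1.5,0,0]
    - [1.5,0,0]
    - [1.5,0,0]
    - [1,0,0]
    - [0,0,0]
    - [0,0,0]
  delta_rot:
    - [0,-0.5,8.5]
    - [0,0,8.5]
    - [0,0,8.5]
    - [0,0,8.5]
    - [0,0,8.5]
    - [0,0,8.5]
    - [0,0,8.5]
    - [0,0,8.5]

```text
t: 30.55
tool_pos: [0.586, -0.1204, 0.1449]
ee_rot: [1.072, 1.293, -1.056]
ft_force: [-0.2, 0.2, -3.8]
gripper_width: 0.335
```

Call:
jog_arm:
  linear:
    - [0,0,0]
    - [0,0,0]
    - [0,0,0]
    - [0,0,0]
    - [0,0,0]
    - [0,0,0]
    - [0,0,0]
    - [0,0,0]
  delta_rot:
    - [0,0,8.5]
    - [0,0,8.5]
    - [0,0,8.5]
    - [0,0,8.5]
    - [0,0,8.5]
    - [0,0,8.5]
    - [0,0,8.5]
    - [0,0,4]

```text
t: 31.35
tool_pos: [0.5814, -0.1187, 0.1471]
ee_rot: [0.204, 1.571, -0.191]
ft_force: [0.3, 0.5, -3.6]
gripper_width: 0.338
```

```bash
python3 st.py
```

```text
t 31.35 tcp [ 0.5814 -0.1187  0.1471] xdir [-0.008  0.009 -1.   ] yaw(jaw) -14.4 yaw(-y..) 75.6 F [ 0.3  0.5 -3.6] w 29.7 q [-0.32  0.43  1.6   0.01  1.12 -0.07]
tilt fix deg [-0.5  -0.45 -0.  ]
```

Call:
jog_arm:
  linear:
    - [1,3,0]
    - [2,4,0]
    - [2,4,0]
    - [2,4,0]
    - [1,4,0]
    - [0,2,0]
    - [0,0.5,-1]
    - [0,0,0]
  delta_rot:
    - [-0.5,-0.5,4]
    - [0,0,3.5]
    - [0,0,0]
    - [0,0,0]
    - [0,0,0]
    - [0,0,0]
    - [0,0,0]
    - [0,0,0]

```text
t: 32.15
tool_pos: [0.6595, 0.1034, 0.1387]
ee_rot: [0.089, 1.572, -0.091]
ft_force: [-1.2, -0.6, -3.7]
gripper_width: 0.34
```

```bash
python3 st.py; python3 -c "
from h import *
c=cap('wrist','c1');p=cloud(c);im=c['color'].astype(int)
m=(im[...,2]>im[...,0]*1.8)&(p[...,2]>0.035)&(p[...,2]<.055)&(p[...,0]>.5)&(p[...,0]<.85)&(p[...,1]<.35)&(p[...,1]>-.15)
print(m.sum(),cv2.minAreaRect((p[m][:,:2]*1000).astype(np.float32)))"
```

```text
t 32.15 tcp [0.6595 0.1034 0.1387] xdir [-0.003 -0.001 -1.   ] yaw(jaw) -6.58 yaw(-y..) 83.42 F [-1.2 -0.6 -3.7] w 29.9 q [ 0.05  0.53  1.44 -0.    1.17  0.17]
tilt fix deg [ 0.08 -0.19  0.  ]
3651 ((678.9432373046875, 100.57588958740234), (239.01522827148438, 129.49465942382812), 83.77655029296875)
```

View pics/c1.png

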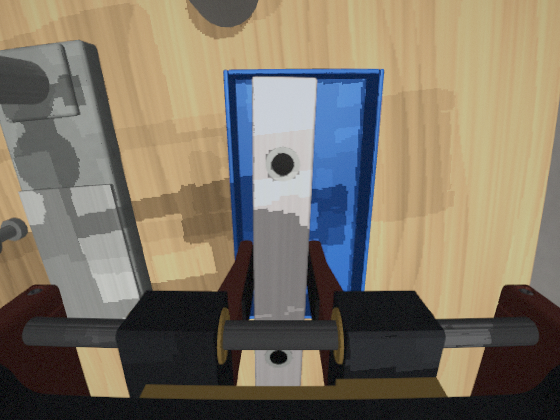

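Call:
jog_arm:
  linear:
    - [0,-0.1,-2]
    - [0,0,-3]
    - [0,0,-2.5]
    - [0,0,-1.5]
    - [0,0,-0.5]
    - [0,0,0]
  delta_rot:
    - [0,0,0]
    - [0,0,0]
    - [0,0,0]
    - [0,0,0]
    - [0,0,0]
    - [0,0,0]

```text
t: 32.8
tool_pos: [0.6602, 0.0922, 0.0436]
ee_rot: [0.094, 1.569, -0.1]
ft_force: [0.2, 0.1, -3.0]
gripper_width: 0.338
```

```bash
python3 st.py
```

```text
t 32.8 tcp [0.6602 0.0922 0.0436] xdir [-0.    -0.004 -1.   ] yaw(jaw) -7.06 yaw(-y..) 82.94 F [ 0.2  0.1 -3. ] w 29.8 q [ 0.04  0.64  1.52 -0.    0.99  0.16]
tilt fix deg [ 0.24 -0.02  0.  ]
```

Call:
jog_arm:
  linear:
    - [0,0.8,-0.5]
    - [0,0,-1.2]
    - [0,0,-0.6]
    - [0,0,-0.2]
    - [0,0,0]
  delta_rot:
    - [0.2,0,0.7]
    - [0,0,0]
    - [0,0,0]
    - [0,0,0]
    - [0,0,0]

```text
t: 33.3
tool_pos: [0.6629, 0.1008, 0.0199]
ee_rot: [0.086, 1.564, -0.086]
ft_force: [-0.1, 0.6, -4.6]
gripper_width: 0.339
```

```bash
python3 st.py
```

```text
t 33.3 tcp [0.6629 0.1008 0.0199] xdir [ 0.005 -0.    -1.   ] yaw(jaw) -6.3 yaw(-y..) 83.7 F [-0.1  0.6 -4.6] w 29.8 q [ 0.05  0.67  1.53 -0.    0.94  0.16]
tilt fix deg [0.01 0.3  0.  ]
```

Call:
jog_arm:
  linear:
    - [-0.2,0,-0.5]
    - [0,0,-0.3]
    - [0,0,-0.1]
    - [0,0,0]
  delta_rot:
    - [0,0.3,0]
    - [0,0,0]
    - [0,0,0]
    - [0,0,0]

```text
t: 33.7
tool_pos: [0.6611, 0.1009, 0.0106]
ee_rot: [0.086, 1.569, -0.086]
ft_force: [0.2, -0.7, -3.8]
gripper_width: 0.338
```

```bash
python3 st.py
```

```text
t 33.7 tcp [0.6611 0.1009 0.0106] xdir [ 0. -0. -1.] yaw(jaw) -6.28 yaw(-y..) 83.72 F [ 0.2 -0.7 -3.8] w 29.7 q [ 0.05  0.68  1.53 -0.    0.93  0.16]
tilt fix deg [0.01 0.02 0.  ]
```

Call:
jog_arm:
  linear:
    - [0,0,-0.15]
  delta_rot:
    - [0,0,0]

```text
t: 33.8
tool_pos: [0.6614, 0.101, 0.0096]
ee_rot: [0.086, 1.568, -0.086]
ft_force: [-3.7, -0.8, 15.8]
gripper_width: 0.343
```

Call:
jog_arm:
  linear:
    - [0,0,0]
    - [0,0,0]
    - [0,0,1.5]
    - [0,0,4]
    - [0,0,4]
    - [0,-2,4]
    - [0,-3,4]
    - [0,-3,3]
  delta_rot:
    - [0,0,0]
    - [0,0,0]
    - [0,0,0]
    - [0,0,0]
    - [0,0,0]
    - [0,0,0]
    - [0,0,-5]
    - [0,0,-8]
  claw: 0.1

```text
t: 34.6
tool_pos: [0.6593, 0.0233, 0.2241]
ee_rot: [0.265, 1.555, -0.263]
ft_force: [0.6, -0.2, 0.6]
gripper_width: 0.45
```

```bash
python3 st.py; python3 -c "
from h import *
c=cap('scene','c2')
cv2.imwrite('pics/c2z.png',cv2.resize(c['color'][150:340,140:400],None,fx=3,fy=3,interpolation=cv2.INTER_CUBIC)[:,:,::-1])"
```

```text
t 34.6 tcp [0.6593 0.0233 0.2241] xdir [ 0.     0.002 -1.   ] yaw(jaw) -19.28 yaw(-y..) 70.72 F [ 0.6 -0.2  0.6] w 39.6 q [-0.07  0.44  1.37  0.    1.33  0.27]
tilt fix deg [-0.09  0.02  0.  ]
```

View pics/c2z.png

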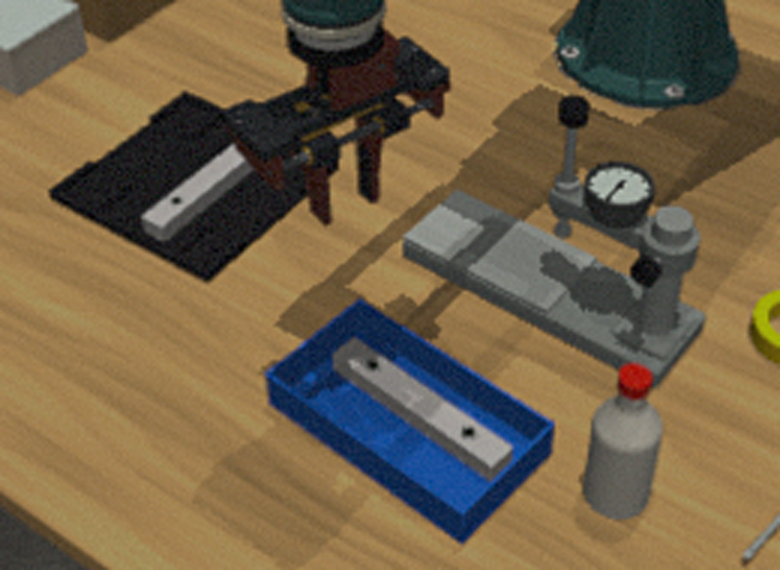

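Call:
jog_arm:
  linear:
    - [-1.5,-3,2]
    - [-2,-4,2]
    - [-2,-4,1]
    - [-2,-4,0]
    - [-2,-4,0]
    - [-2,-4,0]
    - [0,-3,0]
    - [0,-1.5,0]
  delta_rot:
    - [0,0,-8.5]
    - [0,0,-8.5]
    - [0,0,-8.5]
    - [0,0,-8.5]
    - [0,0,-8.5]
    - [0,0,-8.5]
    - [0,0,-8.5]
    - [0,0,-8.5]
  claw: -0.1

```text
t: 35.45
tool_pos: [0.5447, -0.267, 0.2977]
ee_rot: [1.174, 1.192, -1.189]
ft_force: [0.2, -0.0, 0.1]
gripper_width: 0.545
```

Call:
jog_arm:
  linear:
    - [0,0,0]
    - [0,0,0]
  delta_rot:
    - [0,0,-2.5]
    - [0,0,0]

```text
t: 35.65
tool_pos: [0.544, -0.2702, 0.3001]
ee_rot: [1.211, 1.163, -1.227]
ft_force: [-0.3, 0.1, 0.2]
gripper_width: 0.555
```

```bash
python3 st.py; python3 -c "
from h import *
c=cap('wrist','t3')
from bars import find
find(c,0.018,0.028)"
```

```text
t 35.65 tcp [ 0.544  -0.2702  0.3001] xdir [ 0.017 -0.031 -0.999] yaw(jaw) -91.29 yaw(-y..) -1.26 F [-0.3  0.1  0.2] w 48.8 q [-0.56  0.3   1.41 -0.02  1.4   1.03]
tilt fix deg [1.77 0.97 0.  ]
bar c [ 0.527  -0.2747] ang 0.17 size mm [200.4  30. ] z med 0.0303 n 2543
```

View pics/t3.png

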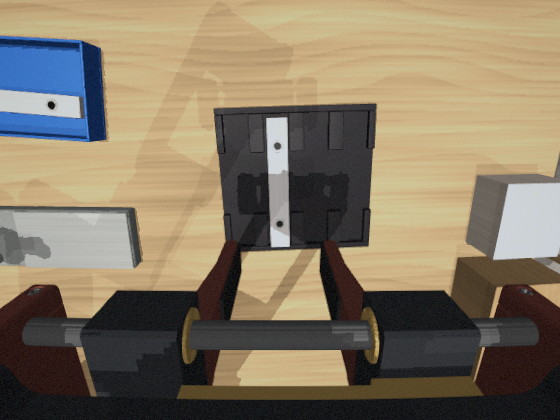

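Call:
jog_arm:
  linear:
    - [-1.6,-0.4,-2]
    - [0,0,-4]
    - [0,0,-4.5]
    - [0,0,-4.5]
    - [0,0,-4]
    - [0,0,-3]
    - [0,0,-1]
    - [0,0,0]
  delta_rot:
    - [1.7,0.9,1.2]
    - [0,0,0]
    - [0,0,0]
    - [0,0,0]
    - [0,0,0]
    - [0,0,0]
    - [0,0,0]
    - [0,0,0]

```text
t: 36.5
tool_pos: [0.5311, -0.271, 0.0707]
ee_rot: [1.194, 1.204, -1.187]
ft_force: [0.2, 0.7, 0.6]
gripper_width: 0.55
```

```bash
python3 st.py
```

```text
t 36.5 tcp [ 0.5311 -0.271   0.0707] xdir [ 0.014 -0.007 -1.   ] yaw(jaw) -88.76 yaw(-y..) 1.25 F [0.2 0.7 0.6] w 48.4 q [-0.59  0.52  1.68  0.    0.93  0.96]
tilt fix deg [0.42 0.79 0.  ]
```

Call:
jog_arm:
  linear:
    - [-0.4,-0.35,-1.5]
    - [0,0,-2]
    - [0,0,-1.2]
    - [0,0,-0.4]
    - [0,0,0]
  delta_rot:
    - [0.4,0.8,-1.2]
    - [0,0,0]
    - [0,0,0]
    - [0,0,0]
    - [0,0,0]

```text
t: 37.0
tool_pos: [0.5317, -0.2779, 0.0231]
ee_rot: [1.208, 1.199, -1.207]
ft_force: [-0.0, 0.1, 0.1]
gripper_width: 0.55
```

```bash
python3 st.py
```

```text
t 37.0 tcp [ 0.5317 -0.2779  0.0231] xdir [ 0.007 -0.006 -1.   ] yaw(jaw) -90.0 yaw(-y..) -0.0 F [-0.   0.1  0.1] w 48.4 q [-0.6   0.59  1.7  -0.    0.84  0.98]
tilt fix deg [0.36 0.42 0.  ]
```

Call:
jog_arm:
  linear:
    - [-0.45,0.3,-0.6]
    - [0,0,-0.5]
    - [0,0,-0.2]
    - [0,0,0]
  delta_rot:
    - [0.3,0.4,0]
    - [0,0,0]
    - [0,0,0]
    - [0,0,0]

```text
t: 37.4
tool_pos: [0.528, -0.2755, 0.0111]
ee_rot: [1.209, 1.206, -1.209]
ft_force: [-0.6, 0.9, -0.3]
gripper_width: 0.546
```

```bash
python3 st.py
```

```text
t 37.4 tcp [ 0.528  -0.2755  0.0111] xdir [ 0.002 -0.002 -1.   ] yaw(jaw) -90.01 yaw(-y..) -0.01 F [-0.6  0.9 -0.3] w 48.1 q [-0.6   0.61  1.71 -0.    0.82  0.98]
tilt fix deg [0.13 0.13 0.  ]
```

Call:
jog_arm:
  linear:
    - [-0.1,0.1,-0.2]
    - [0,0,0]
    - [0,0,0]
    - [0,0,0]
    - [0,0,0]
  delta_rot:
    - [0.1,0.1,0]
    - [0,0,0]
    - [0,0,0]
    - [0,0,0]
    - [0,0,0]
  claw: 1

```text
t: 37.9
tool_pos: [0.5273, -0.2747, 0.0093]
ee_rot: [1.209, 1.208, -1.209]
ft_force: [-0.3, -0.8, -1.1]
gripper_width: 0.338
```

```bash
python3 st.py
```

```text
t 37.9 tcp [ 0.5273 -0.2747  0.0093] xdir [ 0.001 -0.001 -1.   ] yaw(jaw) -90.0 yaw(-y..) 0.0 F [-0.3 -0.8 -1.1] w 29.7 q [-0.6   0.61  1.71 -0.    0.82  0.97]
tilt fix deg [0.06 0.06 0.  ]
```

Call:
jog_arm:
  linear:
    - [0,0,1.5]
    - [0,0,3]
    - [0,0.5,3]
    - [-0.5,3,0.5]
    - [-1,4,0]
    - [-1,4,0]
    - [-1,3.5,0]
    - [-1,2,0]
  delta_rot:
    - [0,0,0]
    - [0,0,0]
    - [0,0,0]
    - [0,0,-6]
    - [0,0,-8]
    - [0,0,-8]
    - [0,0,-8]
    - [0,0,-8]

```text
t: 38.7
tool_pos: [0.4819, -0.1027, 0.0979]
ee_rot: [1.7, 0.791, -1.694]
ft_force: [-0.5, -0.1, -3.6]
gripper_width: 0.343
```

Call:
jog_arm:
  linear:
    - [-0.3,0,0]
    - [-0.3,0,0]
    - [-0.3,0,0]
    - [-0.3,0,0]
    - [0,0,0]
    - [0,0,0]
    - [0,0,0]
  delta_rot:
    - [0,0,-6]
    - [0,0,-8]
    - [0,0,-8]
    - [0,0,-8]
    - [0,0,-8]
    - [0,0,-3]
    - [0,0,0]

```text
t: 39.4
tool_pos: [0.4646, -0.0969, 0.1034]
ee_rot: [2.151, 0.14, -2.15]
ft_force: [0.0, 0.1, -2.9]
gripper_width: 0.344
```

```bash
python3 st.py
```

```text
t 39.4 tcp [ 0.4646 -0.0969  0.1034] xdir [ 0.001 -0.004 -1.   ] yaw(jaw) -172.33 yaw(-y..) -82.33 F [ 0.   0.1 -2.9] w 30.2 q [-0.35  0.34  1.91 -0.    0.89  2.66]
tilt fix deg [0.23 0.05 0.  ]
```

Call:
jog_arm:
  linear:
    - [0,0,-1.5]
    - [0,0.5,-2.2]
    - [0,1.5,-1.5]
    - [0,2.5,-0.5]
    - [0,2,0]
    - [0,1,0]
    - [0,0,0]
  delta_rot:
    - [0.2,0,0.5]
    - [0,0,0]
    - [0,0,0]
    - [0,0,0]
    - [0,0,0]
    - [0,0,0]
    - [0,0,0]

```text
t: 40.1
tool_pos: [0.4667, -0.0211, 0.0486]
ee_rot: [2.147, 0.161, -2.133]
ft_force: [-0.7, -0.9, -3.3]
gripper_width: 0.342
```

```bash
python3 st.py
```

```text
t 40.1 tcp [ 0.4667 -0.0211  0.0486] xdir [ 0.007 -0.003 -1.   ] yaw(jaw) -171.22 yaw(-y..) -81.22 F [-0.7 -0.9 -3.3] w 30.1 q [-0.19  0.42  1.98 -0.    0.74  2.8 ]
tilt fix deg [0.17 0.37 0.  ]
```

Call:
jog_arm:
  linear:
    - [-0.2,1,-0.3]
    - [0,2,-0.2]
    - [0,1.8,0]
    - [0,0.8,0]
    - [0,0.2,0]
    - [0,0,0]
  delta_rot:
    - [0.1,0.3,-0.3]
    - [0,0,0]
    - [0,0,0]
    - [0,0,0]
    - [0,0,0]
    - [0,0,0]

```text
t: 40.7
tool_pos: [0.4667, 0.0368, 0.0447]
ee_rot: [2.148, 0.155, -2.139]
ft_force: [0.1, -0.7, -3.6]
gripper_width: 0.339
```

```bash
python3 st.py
```

```text
t 40.7 tcp [0.4667 0.0368 0.0447] xdir [ 0.004 -0.002 -1.   ] yaw(jaw) -171.58 yaw(-y..) -81.58 F [ 0.1 -0.7 -3.6] w 29.9 q [-0.07  0.43  1.98 -0.    0.73  2.93]
tilt fix deg [0.14 0.26 0.  ]
```

Call:
jog_arm:
  linear:
    - [-0.15,0.2,-0.6]
    - [0,0,-0.4]
    - [0,0,-0.1]
  delta_rot:
    - [0.1,0.2,0]
    - [0,0,0]
    - [0,0,0]

```text
t: 41.0
tool_pos: [0.4657, 0.0375, 0.0332]
ee_rot: [2.147, 0.155, -2.143]
ft_force: [-2.7, 2.7, 23.8]
gripper_width: 0.34
```

Call:
jog_arm:
  linear:
    - [0,0.1,-0.05]
  delta_rot:
    - [0,0.1,0]

```text
t: 41.1
tool_pos: [0.4657, 0.0376, 0.0332]
ee_rot: [2.144, 0.155, -2.145]
ft_force: [-5.4, -6.4, 22.3]
gripper_width: 0.338
```

Bar 2 is on the plate. I'll release it and go to the cap.

Call:
jog_arm:
  linear:
    - [0,0,0]
    - [0,0,0]
    - [0,0,2]
    - [0,0,4]
    - [0,0,4.5]
    - [0,0,4.5]
    - [0,0,4.5]
    - [0,0,4.5]
  delta_rot:
    - [0,0,0]
    - [0,0,0]
    - [0,0,0]
    - [0,0,0]
    - [0,0,2]
    - [0,0,2]
    - [0,0,3]
    - [0,0,3]
  claw: -0.1

```text
t: 41.9
tool_pos: [0.4603, 0.0363, 0.2761]
ee_rot: [2.033, 0.333, -2.059]
ft_force: [0.5, 0.1, 0.2]
gripper_width: 0.55
```

Call:
jog_arm:
  linear:
    - [-0.1,1,2]
    - [-0.2,3,0]
    - [-0.3,3,0]
    - [-0.6,2,0]
    - [0,0,-1]
    - [0,0,-1]
    - [0,0,0]
  delta_rot:
    - [0,0,0]
    - [0,0,0]
    - [0,0,0]
    - [0,0,0]
    - [0,0,0]
    - [0,0,0]
    - [0,0,0]

```text
t: 42.6
tool_pos: [0.4533, 0.1272, 0.2848]
ee_rot: [2.053, 0.328, -2.038]
ft_force: [-0.6, 0.1, -0.6]
gripper_width: 0.549
```

```bash
python3 st.py; python3 -c "
from h import *
c=cap('scene','b7')
cv2.imwrite('pics/b7z.png',cv2.resize(c['color'][150:320,150:400],None,fx=3,fy=3,interpolation=cv2.INTER_CUBIC)[:,:,::-1])"
```

```text
t 42.6 tcp [0.4533 0.1272 0.2848] xdir [ 0.008 -0.003 -1.   ] yaw(jaw) -161.53 yaw(-y..) -71.53 F [-0.6  0.1 -0.6] w 48.3 q [ 0.13  0.11  1.69 -0.    1.33  2.95]
tilt fix deg [0.19 0.44 0.  ]
```

View pics/b7z.png

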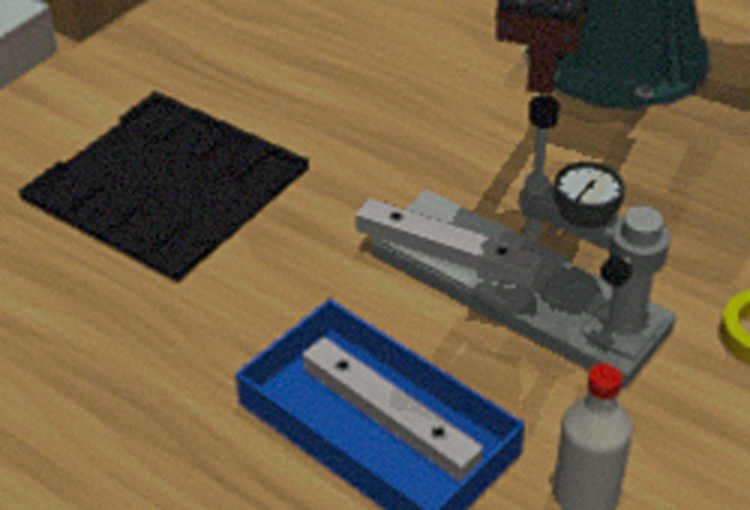

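Call:
jog_arm:
  linear:
    - [-0.1,0.1,-0.5]
    - [0,0,-1.5]
    - [0,0,-1.5]
    - [0,0,-0.8]
    - [0,0,-0.4]
    - [0,0,0]
  delta_rot:
    - [0.2,0.4,0]
    - [0,0,0]
    - [0,0,0]
    - [0,0,0]
    - [0,0,0]
    - [0,0,0]

```text
t: 43.25
tool_pos: [0.4538, 0.1247, 0.2357]
ee_rot: [2.051, 0.327, -2.051]
ft_force: [-0.2, -0.2, -0.4]
gripper_width: 0.554
```

```bash
python3 st.py
```

```text
t 43.25 tcp [0.4538 0.1247 0.2357] xdir [-0.  0. -1.] yaw(jaw) -161.87 yaw(-y..) -71.87 F [-0.2 -0.2 -0.4] w 48.7 q [0.12 0.16 1.76 0.   1.22 2.95]
tilt fix deg [-0.01 -0.01 -0.  ]
```

Call:
jog_arm:
  linear:
    - [-0.3,0.28,-0.35]
    - [0,0,0]
    - [0,0,0]
    - [0,0,0]
    - [0,0,0]
  delta_rot:
    - [0,0,0]
    - [0,0,0]
    - [0,0,0]
    - [0,0,0]
    - [0,0,0]
  claw: 1

```text
t: 43.75
tool_pos: [0.4502, 0.1272, 0.2328]
ee_rot: [2.049, 0.327, -2.051]
ft_force: [-0.3, -0.4, -2.0]
gripper_width: 0.311
```

```bash
python3 st.py
```

```text
t 43.75 tcp [0.4502 0.1272 0.2328] xdir [-0.001 -0.001 -1.   ] yaw(jaw) -161.85 yaw(-y..) -71.85 F [-0.3 -0.4 -2. ] w 27.4 q [ 0.13  0.16  1.77 -0.    1.22  2.95]
tilt fix deg [ 0.06 -0.04  0.  ]
```

Call:
jog_arm:
  linear:
    - [0,0,-0.7]
    - [0,0,-1]
    - [0,0,-0.8]
    - [0,0,-0.3]
    - [0,0,0]
  delta_rot:
    - [0,0,0]
    - [0,0,0]
    - [0,0,0]
    - [0,0,0]
    - [0,0,0]

```text
t: 44.25
tool_pos: [0.4502, 0.1272, 0.2031]
ee_rot: [2.05, 0.327, -2.05]
ft_force: [-1.4, -0.9, 2.8]
gripper_width: 0.313
```

Call:
jog_arm:
  linear:
    - [0,0,-0.3]
    - [0,0,-0.15]
    - [0,0,-0.1]
  delta_rot:
    - [0,0,0]
    - [0,0,0]
    - [0,0,0]

```text
t: 44.55
tool_pos: [0.4502, 0.1272, 0.1973]
ee_rot: [2.049, 0.327, -2.05]
ft_force: [-1.9, 0.3, 2.5]
gripper_width: 0.311
```

Call:
jog_arm:
  linear:
    - [0,0,-0.1]
  delta_rot:
    - [0,0,0]

```text
t: 44.65
tool_pos: [0.4503, 0.1272, 0.1968]
ee_rot: [2.049, 0.327, -2.05]
ft_force: [-4.8, -1.1, 16.0]
gripper_width: 0.309
```

Call:
jog_arm:
  linear:
    - [0,0,-0.1]
  delta_rot:
    - [0,0,0]

```text
t: 44.75
tool_pos: [0.4502, 0.1272, 0.1968]
ee_rot: [2.05, 0.327, -2.05]
ft_force: [-5.7, -2.4, 17.1]
gripper_width: 0.311
```

Call:
jog_arm:
  linear:
    - [0,0,-0.1]
  delta_rot:
    - [0,0,0]

```text
t: 44.85
tool_pos: [0.4503, 0.1272, 0.1968]
ee_rot: [2.05, 0.327, -2.049]
ft_force: [-5.3, -1.5, 12.7]
gripper_width: 0.316
```

```bash
python3 -c "
from h import *
o=[]
for n in ('scene','side'):
    c=cap(n)
    S=6;N=70*S;g=np.arange(N)
    X,Y=np.meshgrid(.4534+(g-N/2)/S/1000,.183-(g-N/2)/S/1000)
    uv=proj(c,np.c_[X.ravel(),Y.ravel(),np.full(X.size,.180)]).astype(np.float32).reshape(N,N,2)
    o.append(cv2.remap(c['color'],uv[:,:N//1],None,cv2.INTER_CUBIC)[:, :390])
cv2.imwrite('pics/r2.png',np.hstack(o)[:,:,::-1])
"
```

```text
(no output)
```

View pics/r2.png

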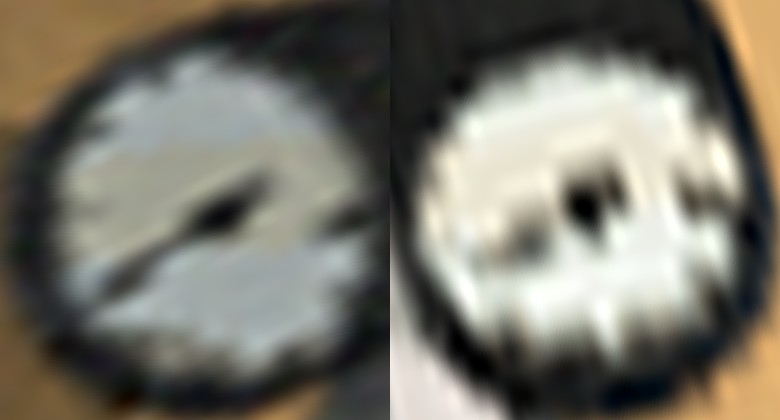

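Call:
jog_arm:
  linear:
    - [0,0,0.5]
    - [0,0,1]
    - [0,0,1]
    - [0,0,0.5]
    - [0,0,0.2]
    - [0,0,0]
  delta_rot:
    - [0,0,0]
    - [0,0,0]
    - [0,0,0]
    - [0,0,0]
    - [0,0,0]
    - [0,0,0]

```text
t: 45.55
tool_pos: [0.4502, 0.1272, 0.2306]
ee_rot: [2.05, 0.327, -2.049]
ft_force: [-0.4, -0.4, -3.7]
gripper_width: 0.311
```

Call:
jog_arm:
  linear:
    - [0,0,0.25]
    - [0,0,0.15]
  delta_rot:
    - [0,0,0]
    - [0,0,0]

```text
t: 45.75
tool_pos: [0.4501, 0.1272, 0.2334]
ee_rot: [2.05, 0.327, -2.05]
ft_force: [6.5, 0.3, -22.0]
gripper_width: 0.31
```

Call:
jog_arm:
  linear:
    - [0,0,0]
    - [0,0,0]
    - [0,0,2]
    - [0,0,3]
    - [0,-1,2]
    - [0.3,-3,0]
    - [0.5,-4,0]
    - [0.3,-2,0]
  delta_rot:
    - [0,0,0]
    - [0,0,0]
    - [0,0,0]
    - [0,0,0]
    - [0,0,0]
    - [0,0,-3]
    - [0,0,-4]
    - [0,0,-2]
  claw: -0.1

```text
t: 46.55
tool_pos: [0.4629, 0.0276, 0.3112]
ee_rot: [2.146, 0.172, -2.13]
ft_force: [0.2, -0.7, 0.3]
gripper_width: 0.548
```

Call:
jog_arm:
  linear:
    - [0,0.5,0]
    - [0,0,0]
  delta_rot:
    - [0,0,0]
    - [0,0,0]

```text
t: 46.75
tool_pos: [0.4639, 0.0309, 0.3127]
ee_rot: [2.151, 0.167, -2.13]
ft_force: [-0.2, -0.3, 0.7]
gripper_width: 0.551
```

```bash
python3 st.py; python3 -c "
from h import *
c=cap('wrist','b8')
from bars import find
find(c,0.045,0.054,(0.3,.6,-.15,.3))"
```

```text
t 46.75 tcp [0.4639 0.0309 0.3127] xdir [ 0.01   0.001 -1.   ] yaw(jaw) -171.06 yaw(-y..) -81.06 F [-0.2 -0.3  0.7] w 48.5 q [-0.08  0.08  1.66  0.    1.4   2.9 ]
tilt fix deg [-0.05  0.57  0.  ]
bar c [0.4653 0.0391] ang -81.12 size mm [ 29.8 198.8] z med 0.0545 n 2665
```

View pics/b8.png

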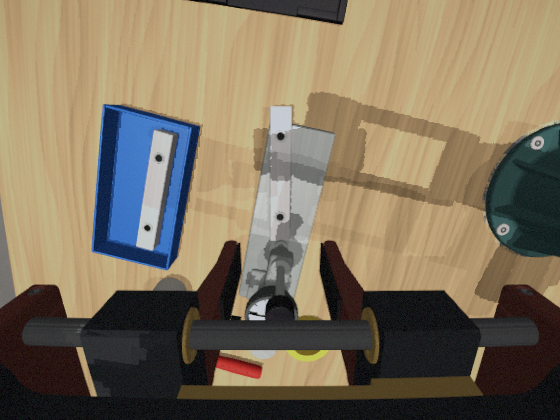

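Bar 2 is in place at (0.4653, 0.0391). I'll go down and grasp it.

Call:
jog_arm:
  linear:
    - [0,0.4,-2]
    - [0,0,-4]
    - [0,0,-4.5]
    - [0,0,-4.5]
    - [0,0,-4.5]
    - [0,0,-3]
    - [0,0,-1]
    - [0,0,0]
  delta_rot:
    - [0,0.5,0]
    - [0,0,0]
    - [0,0,0]
    - [0,0,0]
    - [0,0,0]
    - [0,0,0]
    - [0,0,0]
    - [0,0,0]

```text
t: 47.6
tool_pos: [0.4646, 0.0446, 0.0735]
ee_rot: [2.143, 0.187, -2.12]
ft_force: [-0.9, 0.1, 0.2]
gripper_width: 0.548
```

```bash
python3 st.py
```

```text
t 47.6 tcp [0.4646 0.0446 0.0735] xdir [ 0.01   0.003 -1.   ] yaw(jaw) -170.09 yaw(-y..) -80.09 F [-0.9  0.1  0.2] w 48.2 q [-0.06  0.37  1.96  0.    0.8   2.91]
tilt fix deg [-0.15  0.6   0.  ]
```

Call:
jog_arm:
  linear:
    - [-0.1,-0.5,-1.5]
    - [0,0,-1.5]
    - [0,0,-0.8]
    - [0,0,0]
  delta_rot:
    - [0,0.5,-0.8]
    - [0,0,0]
    - [0,0,0]
    - [0,0,0]

```text
t: 48.0
tool_pos: [0.4661, 0.0426, 0.0369]
ee_rot: [2.143, 0.178, -2.13]
ft_force: [1.0, 0.3, 0.8]
gripper_width: 0.548
```

```bash
python3 st.py
```

```text
t 48.0 tcp [0.4661 0.0426 0.0369] xdir [ 0.006  0.003 -1.   ] yaw(jaw) -170.59 yaw(-y..) -80.59 F [1.  0.3 0.8] w 48.3 q [-0.06  0.44  1.99  0.01  0.71  2.91]
tilt fix deg [-0.17  0.33  0.  ]
```

Call:
jog_arm:
  linear:
    - [-0.1,-0.35,-0.25]
    - [0,0,0]
    - [0,0,0]
    - [0,0,0]
    - [0,0,0]
  delta_rot:
    - [-0.1,0.3,-0.5]
    - [0,0,0]
    - [0,0,0]
    - [0,0,0]
    - [0,0,0]
  claw: 1

```text
t: 48.5
tool_pos: [0.4663, 0.0393, 0.0365]
ee_rot: [2.144, 0.168, -2.137]
ft_force: [0.7, -0.4, -2.6]
gripper_width: 0.343
```

```bash
python3 st.py
```

```text
t 48.5 tcp [0.4663 0.0393 0.0365] xdir [ 0.003  0.001 -1.   ] yaw(jaw) -171.08 yaw(-y..) -81.08 F [ 0.7 -0.4 -2.6] w 30.2 q [-0.06  0.44  1.98  0.    0.71  2.92]
tilt fix deg [-0.05  0.19  0.  ]
```

Call:
jog_arm:
  linear:
    - [0,0,0.8]
    - [0,-1.5,0.2]
    - [0,-3,0]
    - [0,-4,0]
    - [0,-4,1]
    - [1,-3,2.5]
    - [2,-1,3]
    - [2,0,2]
  delta_rot:
    - [0,0,0]
    - [0,0,0]
    - [0,0,0]
    - [0,0,0]
    - [0,0,0]
    - [0,0,8]
    - [0,0,8]
    - [0,0,8]

```text
t: 49.3
tool_pos: [0.5101, -0.1302, 0.1349]
ee_rot: [1.88, 0.577, -1.895]
ft_force: [1.1, -0.8, -3.6]
gripper_width: 0.342
```

```bash
python3 st.py
```

```text
t 49.3 tcp [ 0.5101 -0.1302  0.1349] xdir [-0.008  0.002 -1.   ] yaw(jaw) -146.24 yaw(-y..) -56.24 F [ 1.1 -0.8 -3.6] w 30.1 q [-0.38  0.36  1.76 -0.    1.03  2.17]
tilt fix deg [-0.12 -0.47 -0.  ]
```

Call:
jog_arm:
  linear:
    - [1,0,0]
    - [1.5,0,0]
    - [1.5,0,0]
    - [1.5,0,0]
    - [1.5,0,0]
    - [1,0,0]
    - [0,0,0]
    - [0,0,0]
  delta_rot:
    - [0,-0.5,8.5]
    - [0,0,8.5]
    - [0,0,8.5]
    - [0,0,8.5]
    - [0,0,8.5]
    - [0,0,8.5]
    - [0,0,8.5]
    - [0,0,8.5]

```text
t: 50.1
tool_pos: [0.5962, -0.1322, 0.1428]
ee_rot: [1.051, 1.305, -1.038]
ft_force: [-0.3, 0.2, -4.3]
gripper_width: 0.338
```

Call:
jog_arm:
  linear:
    - [0,0,0]
    - [0,0,0]
    - [0,0,0]
    - [0,0,0]
    - [0,0,0]
    - [0,0,0]
    - [0,0,0]
    - [0,0,0]
  delta_rot:
    - [0,0,8.5]
    - [0,0,8.5]
    - [0,0,8.5]
    - [0,0,8.5]
    - [0,0,8.5]
    - [0,0,8.5]
    - [0,0,8.5]
    - [0,0,4]

```text
t: 50.9
tool_pos: [0.592, -0.1308, 0.1446]
ee_rot: [0.181, 1.573, -0.172]
ft_force: [0.3, 0.2, -3.1]
gripper_width: 0.337
```

```bash
python3 st.py; python3 -c "
from h import *
c=cap('scene')
from bars import find
find(c,0.01,0.028,(0.57,.8,-.05,.25))"
```

```text
t 50.9 tcp [ 0.592  -0.1308  0.1446] xdir [-0.009  0.007 -1.   ] yaw(jaw) -12.88 yaw(-y..) 77.12 F [ 0.3  0.2 -3.1] w 29.7 q [-0.33  0.45  1.57  0.    1.13 -0.11]
tilt fix deg [-0.4  -0.52 -0.  ]
bar c [0.6697 0.1031] ang 82.64 size mm [206.4  41.6] z med 0.0272 n 805
```

Call:
jog_arm:
  linear:
    - [1.5,3,0]
    - [2,4,0]
    - [2.5,4,0]
    - [2.5,4,0]
    - [2,4,0]
    - [1,2.5,0]
    - [0,0.7,0]
    - [0,0,0]
  delta_rot:
    - [-0.4,-0.5,4]
    - [0,0,2.5]
    - [0,0,0]
    - [0,0,0]
    - [0,0,0]
    - [0,0,0]
    - [0,0,0]
    - [0,0,0]

```text
t: 51.75
tool_pos: [0.7066, 0.0989, 0.1457]
ee_rot: [0.094, 1.573, -0.096]
ft_force: [0.2, 0.2, -3.4]
gripper_width: 0.34
```

```bash
python3 st.py; python3 - <<'E'
from h import *
c=cap('wrist','c3');p=cloud(c);im=c['color'].astype(int)
m=(im[...,2]>im[...,0]*1.8)&(p[...,2]>0.035)&(p[...,2]<.055)&(p[...,0]>.5)&(p[...,0]<.85)&(p[...,1]<.35)&(p[...,1]>-.15)
print(m.sum(),cv2.minAreaRect((p[m][:,:2]*1000).astype(np.float32)))
a=np.radians(-6.3);ex=np.array([np.cos(a),np.sin(a)]);ey=np.array([-ex[1],ex[0]])
q=p[m][:,:2]-[.679,.1006]; X=q@ex;Y=q@ey
k=np.abs(Y-0.05)<.04; print('rim x',X[k].min(),X[k].max())
b=(im.max(2)-im.min(2)<40)&(p[...,2]>.02)&(p[...,2]<.036)
q=p[b][:,:2]-[.679,.1006]; X=q@ex;Y=q@ey;k=(np.abs(Y-.05)<.04)&(np.abs(X)<.06);print('bar1 x',X[k].min(),X[k].max(),k.sum())
b=(im.max(2)-im.min(2)<40)&(p[...,2]>.12)&(p[...,2]<.2)
q=p[b][:,:2]-[.679,.1006]; X=q@ex;Y=q@ey;k=(np.abs(Y-.05)<.04)&(np.abs(X)<.06);print('bar2 x',X[k].min(),X[k].max(),p[b][k][:,2].mean(), Y.max())
s=ctrl.state();q=s['tool_pos'][:2]-[.679,.1006];print('tcp',q@ex,q@ey)
E
```

```text
t 51.75 tcp [0.7066 0.0989 0.1457] xdir [-0.004 -0.001 -1.   ] yaw(jaw) -6.92 yaw(-y..) 83.08 F [ 0.2  0.2 -3.4] w 30.0 q [ 0.04  0.59  1.32 -0.    1.24  0.16]
tilt fix deg [ 0.06 -0.24  0.  ]
3174 ((678.8313598632812, 100.79811096191406), (238.9474334716797, 129.4070281982422), 83.59962463378906)
rim x -0.06458034808021151 0.06453115493538689
bar1 x -0.03161355530430832 -7.55409493711112e-05 2730
bar2 x 0.0014623990620653247 0.05526033102220864 0.16689290077011543 0.10292566422860668
tcp 0.027683431306306974 0.0006811683027502219
```

View pics/c3.png

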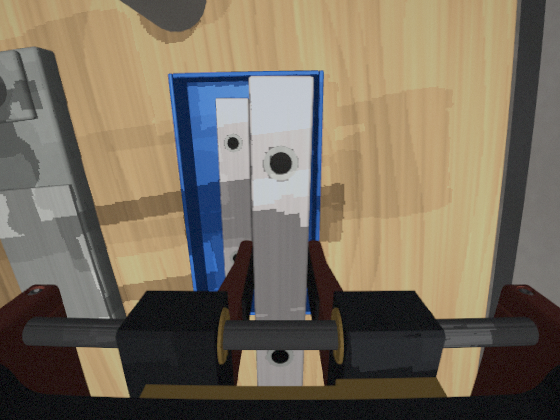

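Call:
jog_arm:
  linear:
    - [0.1,0,-1.5]
    - [0,0.2,-2.5]
    - [0,0.2,-2]
    - [0,0.2,-1]
    - [0,0,-0.4]
    - [0,0,0]
  delta_rot:
    - [0,-0.2,0.6]
    - [0,0,0]
    - [0,0,0]
    - [0,0,0]
    - [0,0,0]
    - [0,0,0]

```text
t: 52.4
tool_pos: [0.7049, 0.0945, 0.0718]
ee_rot: [0.091, 1.57, -0.098]
ft_force: [-0.3, -0.2, -3.5]
gripper_width: 0.343
```

```bash
cat > loc.py <<'E'
from h import *
a=np.radians(-6.3);ex=np.array([np.cos(a),np.sin(a)]);ey=np.array([-ex[1],ex[0]])
s=ctrl.state();q=s['tool_pos'][:2]-[.679,.1006];print('tcp local',q@ex,q@ey)
E
python3 st.py; python3 loc.py
```

```text
t 52.4 tcp [0.7049 0.0945 0.0718] xdir [-0.002 -0.005 -1.   ] yaw(jaw) -6.91 yaw(-y..) 83.09 F [-0.3 -0.2 -3.5] w 30.2 q [ 0.04  0.66  1.39 -0.01  1.1   0.16]
tilt fix deg [ 0.27 -0.09  0.  ]
tcp local 0.02640288885964087 -0.003263319000847946
```

Call:
jog_arm:
  linear:
    - [0.25,0.4,-0.5]
    - [0,0,-1]
    - [0,0,-0.8]
    - [0,0,-0.3]
    - [0,0,0]
  delta_rot:
    - [0.2,0,0.7]
    - [0,0,0]
    - [0,0,0]
    - [0,0,0]
    - [0,0,0]

```text
t: 52.9
tool_pos: [0.7095, 0.098, 0.0464]
ee_rot: [0.084, 1.566, -0.086]
ft_force: [-1.1, -0.6, -2.7]
gripper_width: 0.34
```

```bash
python3 st.py; python3 loc.py
```

```text
t 52.9 tcp [0.7095 0.098  0.0464] xdir [ 0.003 -0.001 -1.   ] yaw(jaw) -6.2 yaw(-y..) 83.8 F [-1.1 -0.6 -2.7] w 29.9 q [ 0.04  0.69  1.39 -0.    1.06  0.15]
tilt fix deg [0.05 0.16 0.  ]
tcp local 0.03064321243148296 0.0007837343799173522
```

Call:
jog_arm:
  linear:
    - [-0.25,0,-0.8]
    - [0,0,-0.9]
    - [0,0,-0.6]
    - [0,0,-0.2]
    - [0,0,0]
  delta_rot:
    - [0,0.1,0]
    - [0,0,0]
    - [0,0,0]
    - [0,0,0]
    - [0,0,0]

```text
t: 53.4
tool_pos: [0.7066, 0.0983, 0.019]
ee_rot: [0.084, 1.568, -0.085]
ft_force: [0.1, 0.7, -3.8]
gripper_width: 0.343
```

```bash
python3 st.py; python3 loc.py
```

```text
t 53.4 tcp [0.7066 0.0983 0.019 ] xdir [ 0.001 -0.001 -1.   ] yaw(jaw) -6.18 yaw(-y..) 83.82 F [ 0.1  0.7 -3.8] w 30.2 q [ 0.04  0.72  1.41 -0.    1.01  0.15]
tilt fix deg [0.05 0.04 0.  ]
tcp local 0.02770723088379302 0.000696444884328853
```

Call:
jog_arm:
  linear:
    - [0.05,0,-0.4]
    - [0,0,-0.3]
    - [0,0,-0.1]
  delta_rot:
    - [0,0,0]
    - [0,0,0]
    - [0,0,0]

```text
t: 53.7
tool_pos: [0.7078, 0.0983, 0.0109]
ee_rot: [0.084, 1.567, -0.085]
ft_force: [-0.8, -0.1, -3.1]
gripper_width: 0.336
```

Call:
jog_arm:
  linear:
    - [0,0,-0.1]
  delta_rot:
    - [0,0,0]

```text
t: 53.8
tool_pos: [0.7078, 0.0983, 0.0101]
ee_rot: [0.084, 1.567, -0.085]
ft_force: [-2.7, -1.0, 7.7]
gripper_width: 0.339
```

Contact with the bin floor. I'll release with a small opening and lift.

Call:
jog_arm:
  linear:
    - [0,0,0]
    - [0,0,0]
    - [0,0,1.5]
    - [0,0,4]
    - [0,0,4]
    - [0,-1,4]
    - [0,-3,4]
    - [0,-3,3]
  delta_rot:
    - [0,0,0]
    - [0,0,0]
    - [0,0,0]
    - [0,0,0]
    - [0,0,0]
    - [0,0,0]
    - [0,0,0]
    - [0,0,0]
  claw: 0.18

```text
t: 54.6
tool_pos: [0.7056, 0.0316, 0.2243]
ee_rot: [0.081, 1.568, -0.08]
ft_force: [-0.4, 0.0, 0.5]
gripper_width: 0.411
```

Call:
jog_arm:
  linear:
    - [-2,-4,2]
    - [-2,-4,1]
    - [-2,-4,0]
    - [-1,-3,0]
    - [0,0,0]
  delta_rot:
    - [0,0,0]
    - [0,0,0]
    - [0,0,0]
    - [0,0,0]
    - [0,0,0]

```text
t: 55.1
tool_pos: [0.6385, -0.1269, 0.2729]
ee_rot: [0.076, 1.543, -0.085]
ft_force: [0.3, 0.4, -0.7]
gripper_width: 0.41
```

```bash
python3 st.py; python3 -c "
from h import *
c=cap('scene','e1')
cv2.imwrite('pics/e1z.png',cv2.resize(c['color'][150:340,140:400],None,fx=3,fy=3,interpolation=cv2.INTER_CUBIC)[:,:,::-1])
cap('wrist','e1w')"
```

```text
t 55.1 tcp [ 0.6385 -0.1269  0.2729] xdir [ 0.026 -0.007 -1.   ] yaw(jaw) -5.92 yaw(-y..) 84.07 F [ 0.3  0.4 -0.7] w 36.1 q [-0.3   0.38  1.35  0.    1.38 -0.2 ]
tilt fix deg [0.41 1.51 0.  ]
```

View pics/e1z.png

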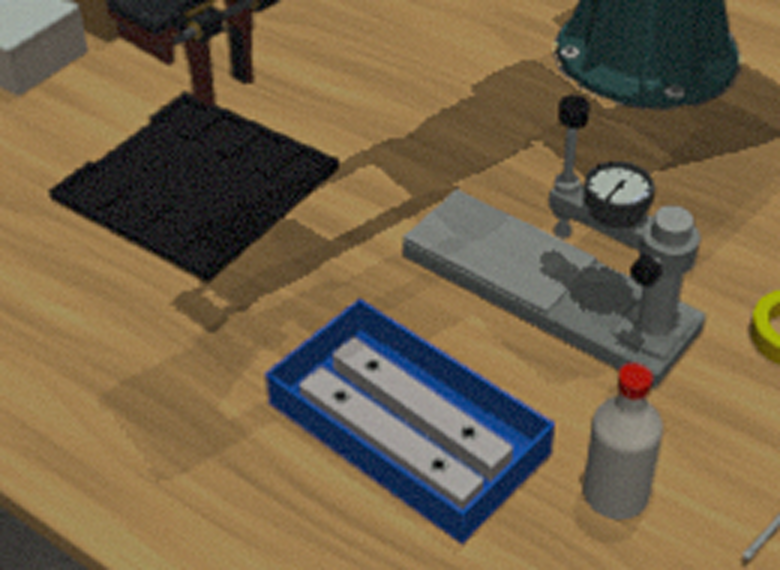

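View pics/e1w.png

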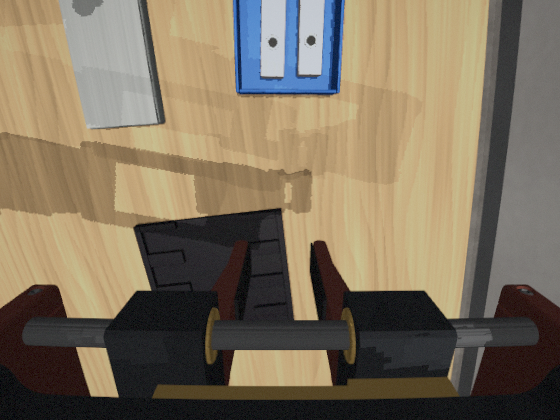

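Call:
jog_arm:
  linear:
    - [-2,1,2]
    - [-3,3,1]
    - [-3,4,0]
    - [-3,4,0]
    - [-3,4,0]
    - [-2.5,4,0]
    - [0,2,0]
    - [0,0,0]
  delta_rot:
    - [0,1.5,3]
    - [0,0,3]
    - [0,0,0]
    - [0,0,0]
    - [0,0,0]
    - [0,0,0]
    - [0,0,0]
    - [0,0,0]
  claw: -1

```text
t: 56.0
tool_pos: [0.4707, 0.1111, 0.3056]
ee_rot: [-0.012, 1.566, 0.015]
ft_force: [-0.2, -0.8, -0.5]
gripper_width: 1.001
```

```bash
python3 dial.py e2;python3 st.py
```

```text
56.05 [0.470654   0.11012452 0.30549501] [-0.0117708   1.56700039  0.01405396] 88.06040358418171 [-0.18214538 -0.07377816 -0.01031995]
t 56.05 tcp [0.4707 0.1101 0.3055] xdir [ 0.004  0.001 -1.   ] yaw(jaw) 0.94 yaw(-y..) 90.94 F [-0.2 -0.1 -0. ] w 88.1 q [0.09 0.11 1.63 0.   1.39 0.07]
tilt fix deg [-0.09  0.21  0.  ]
```

View pics/e2z.png

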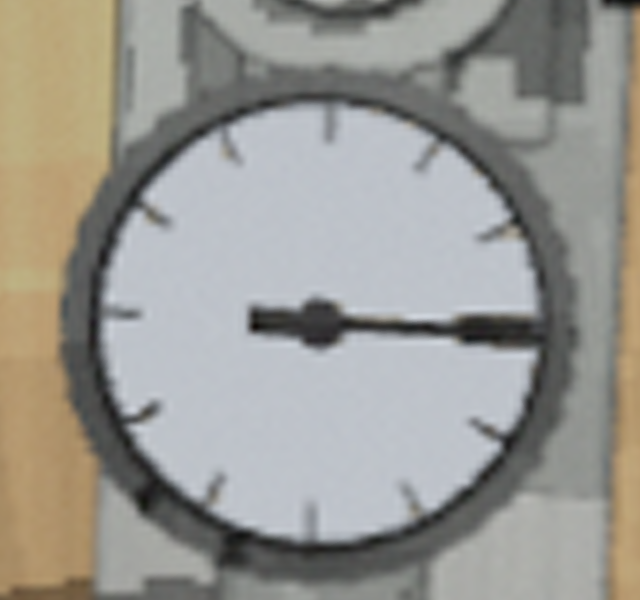

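```bash
python3 -c "
from h import *
print(order.sign_off())"
```

```text
the job is handed in; nothing more can be done
None
```

The job is done and handed in: the gauge is zeroed, and both bars in the tray measured 24 mm and are now in the rework bin.

- **Zeroing:** I lowered the foot onto the bare plate and turned the bezel about 57° clockwise. The zero bar then lay under the pointer to within about 0.5°. I raised the foot back to its top stop.
- **Bars:** Only pockets 1 and 2 held bars; pockets 3 and 4 were empty. For both bars the foot travelled 36 mm from its top stop. For bar 1 the scene-camera view of the dial put the reading at about 23.9 mm; bar 2's view looked the same.
- **Placement:** I laid each bar about 10° off the gauge's own line, because the wrist could not turn further. The end was under the foot both times.
- **Trouble on the way:** After I measured bar 1 and raised the foot, the bar was knocked about 5 cm aside on the plate and my first grasp closed on nothing. I found it again with the wrist camera and picked it up.
- **Last checks:** The pointer was on the zero bar after a full turn, so the foot is at the top of its travel. Both bars lie flat, side by side, in the bin. The tape, screwdriver and oil bottle were never touched. No check failed or disagreed, and the run took about 56 s.

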